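# Close the clip-lid specimen case

### The job

Close up the open case of polished specimens so that it is airtight: set its white lid squarely onto the case without dropping it and let go of it with all four clips still open, then push the four hinged clips down over the rim until each one snaps fully shut. So that the gasket seats evenly, after the first clip shut the one diagonally opposite, and only then the other two; press on the clips with care, no harder than 25 N, or they crack, and leave the other small things where they are.

Things in the scene. Friction and masses are not known exactly. Their poses are not given: they have to be found in the camera images.
- case: Open grey plastic storage case with mounted metal specimens standing in it; fixed on the bench. Origin: centre of its underside, x along its long side, y along its short side, z up. Walls 146 x 86 mm outside, 3 mm thick, so the opening is 140 x 80 mm. Its sides are clear for fingers to go down 35 mm wide beside it.
- case_rim (a point): centre of the case's mouth, level with the top of its flange (59.5 mm above its origin). The flange runs outward all round and ends in a round bead 7 mm thick: centre line at x = +-82, y = +-52, z = 56 mm in the case's frame. A black rubber gasket stands 4 mm proud of the flange (top at z = 63.5 mm) and gives about 8.5 N/mm at each corner.
- lid: White lid, about 0.26 kg, lying loose on the bench, plug down, either way round fits. Origin: centre of the plug's underside, x along its long side, y along its short side, z up. Plate 160 x 96 mm, z = 13 to 18 mm. Four black clips are hinged on its long edges. Resting on the gasket its origin is 50.5 mm above the case's origin, with all clips shut about 50 mm.
- lid_plug (a point): centre of the underside of the plug below the lid (the lid's origin): 137.6 x 77.6 mm, z = 5 to 13 mm, bevelled at about 45 degrees to 128 x 68 mm over its lowest 5 mm; 1.2 mm of play each side in the case's opening
- lid_grip (a point): centre of the top of the grip rib in the middle of the lid, 42 mm above the lid's origin; the rib is 78 mm long (along x), 18 mm wide (along y) and stands 24 mm high on the plate
- hinge_a (a joint): hinge of clip a, pin along x at (+45, +49) mm, z = 19.5 mm in the lid's frame; diagonally across from clip c. 0 rad: shut; grows as it swings outward and up (1.57: straight out, 2.4 the end). It stays at any open angle. Closing, its nose meets the bead at about 0.5, is forced over it, snaps through at about 0.25 and holds itself at its stop at 0; let go before, it springs out.
- hinge_b (a joint): hinge of clip b, pin along x at (+45, -49) mm, z = 19.5 mm in the lid's frame; diagonally across from clip d. 0 rad: shut; grows as it swings outward and up (1.57: straight out, 2.4 the end). It stays at any open angle. Closing, its nose meets the bead at about 0.5, is forced over it, snaps through at about 0.25 and holds itself at its stop at 0; let go before, it springs out.
- hinge_c (a joint): hinge of clip c, pin along x at (-45, -49) mm, z = 19.5 mm in the lid's frame; diagonally across from clip a. 0 rad: shut; grows as it swings outward and up (1.57: straight out, 2.4 the end). It stays at any open angle. Closing, its nose meets the bead at about 0.5, is forced over it, snaps through at about 0.25 and holds itself at its stop at 0; let go before, it springs out.
- hinge_d (a joint): hinge of clip d, pin along x at (-45, +49) mm, z = 19.5 mm in the lid's frame; diagonally across from clip b. 0 rad: shut; grows as it swings outward and up (1.57: straight out, 2.4 the end). It stays at any open angle. Closing, its nose meets the bead at about 0.5, is forced over it, snaps through at about 0.25 and holds itself at its stop at 0; let go before, it springs out.
- clip_a: clip a: black plastic flap 36 mm wide (along the lid's x), origin on its pin. Shut, its skirt reaches 27 mm below the pin, outer face 11.5 mm outside the pin. Pushed about 23 mm below the pin, in and down along its swing, it takes about 4 to 12 N to snap; the lid shifts in its play, sinks and tips meanwhile, so a finger pushing level rubs, drags the clip up and jams it. Above 25 N it cracks.
- clip_b: clip b: black plastic flap 36 mm wide (along the lid's x), origin on its pin. Shut, its skirt reaches 27 mm below the pin, outer face 11.5 mm outside the pin. Pushed about 23 mm below the pin, in and down along its swing, it takes about 4 to 12 N to snap; the lid shifts in its play, sinks and tips meanwhile, so a finger pushing level rubs, drags the clip up and jams it. Above 25 N it cracks.
- clip_c: clip c: black plastic flap 36 mm wide (along the lid's x), origin on its pin. Shut, its skirt reaches 27 mm below the pin, outer face 11.5 mm outside the pin. Pushed about 23 mm below the pin, in and down along its swing, it takes about 4 to 12 N to snap; the lid shifts in its play, sinks and tips meanwhile, so a finger pushing level rubs, drags the clip up and jams it. Above 25 N it cracks.
- clip_d: clip d: black plastic flap 36 mm wide (along the lid's x), origin on its pin. Shut, its skirt reaches 27 mm below the pin, outer face 11.5 mm outside the pin. Pushed about 23 mm below the pin, in and down along its swing, it takes about 4 to 12 N to snap; the lid shifts in its play, sinks and tips meanwhile, so a finger pushing level rubs, drags the clip up and jams it. Above 25 N it cracks.
- lens_can: bystander: small black lidded can, 40 x 40 x 52 mm, origin at its underside
- specimen_out: bystander: dark red round mounted specimen, 30 x 30 x 16 mm, origin at its underside

How it is judged (in metres and radians):
On the way, in this order (a step that is already met when the one before it is completed fails the run):
1. the lid sits squarely on the case, let go, with all four clips still open (x of lid in the frame of case between -0.004 and 0.004 m and y of lid in the frame of case between -0.004 and 0.004 m and z of lid in the frame of case between 0.045 and 0.0522 m and angle between the x axis of lid and the x axis of case, either way round below 0.06 rad and angle between lid's own z axis and vertical below 0.04 rad and value of joint each of hinge_a, hinge_b, hinge_c, hinge_d above 1 rad and contact force between the fingers and lid below 0.3 N), for 0.2 s.
2. two diagonally opposite clips are shut and the other two still open (((value of joint each of hinge_a, hinge_c below 0.08 rad and value of joint each of hinge_b, hinge_d above 0.3 rad) or (value of joint each of hinge_b, hinge_d below 0.08 rad and value of joint each of hinge_a, hinge_c above 0.3 rad))), for 0.2 s.
At the end, for the whole second after the job is handed in: All four clips are snapped shut (each hinge below 0.08 rad) and the lid is on the case at rest: within 4 mm of centre along and across, level within 0.04 rad, turned less than 0.06 rad from the case (either way round), its origin 45 to 52.2 mm above the case's (value of joint each of hinge_a, hinge_b, hinge_c, hinge_d below 0.08 rad and x of lid in the frame of case between -0.004 and 0.004 m and y of lid in the frame of case between -0.004 and 0.004 m and z of lid in the frame of case between 0.045 and 0.0522 m and angle between the x axis of lid and the x axis of case, either way round below 0.06 rad and angle between lid's own z axis and vertical below 0.04 rad and linear speed of lid below 0.02 m/s); the robot touches nothing.
It fails at once if two clips on the same side or at the same end are shut while the other two are still open ((value of joint each of hinge_a, hinge_b below 0.08 rad and value of joint each of hinge_c, hinge_d above 0.3 rad) or (value of joint each of hinge_b, hinge_c below 0.08 rad and value of joint each of hinge_a, hinge_d above 0.3 rad) or (value of joint each of hinge_c, hinge_d below 0.08 rad and value of joint each of hinge_a, hinge_b above 0.3 rad) or (value of joint each of hinge_d, hinge_a below 0.08 rad and value of joint each of hinge_b, hinge_c above 0.3 rad)).
It fails at once if a clip is pressed with more than 25 N (contact force between any of the fingers, the arm and clip_a above 25 N or contact force between any of the fingers, the arm and clip_b above 25 N or contact force between any of the fingers, the arm and clip_c above 25 N or contact force between any of the fingers, the arm and clip_d above 25 N).
It fails at once if the lid is dropped onto the case (faster than 0.4 m/s just above it) (horizontal distance between lid and case below 0.05 m and z of lid in the frame of case below 0.075 m and linear speed of lid above 0.4 m/s).
It fails at once if a bystander is shifted by more than 30 mm (distance of any of lens_can, specimen_out from where it was at the start of the episode above 0.03 m).
It also fails if it takes over 72 s, if anything falls off the work surface, if the arm or the gripper's body presses on something with over 40 N, if the wrist force passes 120 N, or if a joint passes its speed limit or range.

### The arm

A 7-joint arm with a two-finger parallel gripper is mounted at the origin on a cart in front of the work surface, level with it; the furniture and walls round the work are solid. World frame = base frame: x ahead of the robot, y to its left, z up, the work surface at z = 0. Lengths are in m, angles in degrees, forces in N, time in s.
With the tool pointing down it reaches from about 0.425 to 1.025 m from the base axis. Payload 9.4 kg.
Tool frame: the origin (TCP) lies on the centre line of the jaws, within the pads' length; the fingertips stand 14 mm ahead of it and the grasp point (between the pads) lies 5 mm behind it; z points along the fingers, y is the line along which they close (so a half turn about z gives the same grasp; the last joint's range is limited). The gripper opens to 93 mm and grips with 3 to 60 N. Pads are 15 mm wide; open, the fingers measure 128 mm over their backs; the gripper's body (75 mm by 188 mm) begins 65 mm behind the grasp point.
Start: joints at [-43.298, 34.337, -0.143, 91.639, 0.103, 54.024, -4.572], TCP at [0.564, 0.455, 0.233] pointing down, gripper open.
Joint ranges: [-147.43, 147.43], [-19.82, 112.94], [-74.19, 73.91], [6.32, 146.72], [-59.91, 239.91], [6.04, 106.73], [-150.56, 150.56]. Speed limits (degrees/s): [127.2, 127.2, 172.46, 172.46, 180, 180, 180].

### API

Orientations are given as [roll, pitch, yaw] about the fixed x, y, z axes, in that order (R = Rz(yaw) Ry(pitch) Rx(roll)).
In Python, from rig import r gives the robot as it stands.
- The arm moves only by the tool apply_moves, never from a script. Its argument "targets" is a list of rows, each an object of numbers: "rx", "ry", "rz": the turn, a rotation vector about the tool's x, y, z in degrees; "dx", "dy", "dz": the shift along the tool's x, y, z in mm; "gripper": the closure in counts, from 0 (fully open) to 255 (shut). In form: [{"rx": .., "ry": .., "rz": .., "dx": .., "dy": .., "dz": .., "gripper": ..}, ...]. A call has 1 to 5 rows; each row is the pose to reach, as a shift and turn from the pose commanded when the call began, along the tool's axes at that moment; what a row does not reach only later rows make up. A row lasts 1/10 s, in which the tool goes at most 50 mm and 8.59 degrees, less where a joint would pass 70% of its speed; a pose out of reach is approached as far as the arm can. A call with a gripper value outside its range is refused whole. The fingers move at their own pace and stop on an object; "newtons" is the grip in N (left out, the last holds). Time passes only in rows, so rows that repeat a pose let the fingers close. It gives the time, the measured TCP pose, the force, the opening and the grip force at its end, in the units of the state.
- r.state(): the state, without advancing time (a new reading comes with each control period).
- r.capture(name): name is "scene" or "top"; returns a dict with "frame" (420x560x3 uint8, red, green, blue), "camera_matrix" (3x3 intrinsics, pixels), "dist" ([k1, k2, p1, p2, k3] as OpenCV has them; the pictures are not rectified), "T" (4x4, takes a point from camera to world coordinates). Camera axes: x right, y down, z forward; pixel columns grow to the right and rows downward; lengths in m; the calibration is good to about 2 mm. A picture is of the moment at which its call begins. There is no depth.
- r.job_done(): hands the job in; it is judged then, once.
Trained networks look in the newest picture that a camera, given by its name, has taken for a name from the list of things; names that differ only in an ending like _2 or _b are one class to them, and where a whole thing is asked for, a point or a joint stands for the part that bears it (a point fixed in the world has none). Each returns a list of dicts, best first, with "p" (0 to 1); they miss things now and then, are a little off and sometimes report something else, mostly with a low value. They report only what shows in the picture. A call takes as long as a camera call.
- r.find_in(camera, target): "location" ([column, row] in pixels, amid what is visible of it).
The state is a dict: "clock": time; "joint_pos": joint angles; "qvel": joint speeds; "effort": joint torques, N m; "tcp_pos": TCP position; "eef_rot": TCP orientation; "force": force on the tool from outside, world axes, zero at the start; "wrist_torque": the same for the moment, N m; "gripper_width": finger opening in m; "gripper_force": force on a finger pad.
Only numpy, scipy, OpenCV 4.12 (cv2) and the standard library are available. Lean on these libraries where they do the work, as an engineer would, in place of code of your own. Each camera call takes 0.05 s, during which the arm holds its last target. There are 200 camera calls.

## Working session

There is one attempt and no reset: what is moved stays moved. The work goes in short steps, Python scripts to look and compute and a tool call to move; the robot and the scene stay as the last step left them, time stands still between calls to the robot, and variables do not carry over. Pictures are saved under pics/ and viewed, at most 10 in all, crops included, and the job is handed in when it is done.

Besides the shell and the picture viewer there is one more tool, called after ">>>" as name([rows], argument=value, ...), one row to a line, values as JSON. apply_moves: Moves the arm, as the interface text tells. Its arguments: {"type":"object","properties":{"targets":{"type":"array","items":{"type":"object","properties":{"rx":{"type":"number"},"ry":{"type":"number"},"rz":{"type":"number"},"dx":{"type":"number"},"dy":{"type":"number"},"dz":{"type":"number"},"gripper":{"type":"number"}}}},"newtons":{"type":"number"}},"required":["targets"]}

```bash
mkdir -p pics; ls; python3 - <<'E'
from rig import r
import cv2,json
s=r.state();print({k:s[k] for k in s})
for n in ("scene","top"):
    c=r.capture(n);cv2.imwrite(f"pics/{n}0.png",c["frame"][:,:,::-1]);print(n,c["camera_matrix"],c["dist"],c["T"])
    for t in ("case","case_rim","lid","lid_grip","clip_a","hinge_a","lens_can","specimen_out"):
        print(t,[( [round(float(x)) for x in d["location"]],round(d["p"],2)) for d in r.find_in(n,t)])
E
```

```text
pics
{'clock': 0.0, 'joint_pos': array([-43.29609352,  34.38418667,  -0.14399729,  91.67910545,
         0.10507266,  54.02412454,  -4.57276108]), 'qvel': array([-0.03992444,  0.08432464, -0.02452816, -0.12617515,  0.13367719,
        0.0978447 , -0.11256698]), 'effort': array([-1.21840294e-04, -7.65091109e+01,  1.49717063e+00, -2.52353096e+01,
       -5.23506361e-02,  1.69103203e-02,  1.45279719e-04]), 'tcp_pos': array([0.56388977, 0.45497112, 0.23177594]), 'eef_rot': array([-1.79913276e+02,  1.05642607e-02,  1.28904028e+02]), 'force': array([-0.39838081, -0.17881459,  0.80740293]), 'wrist_torque': array([ 0.02441811, -0.03375367, -0.00208397]), 'gripper_force': 0.0, 'gripper_width': 0.09286319820946934}
scene [[481.05446173   0.         278.75044381]
 [  0.         481.05446173 208.12042639]
 [  0.           0.           1.        ]] [-0.04342658  0.          0.          0.          0.        ] [[ 0.50484053 -0.59636567  0.62408655  0.02039733]
 [-0.86320537 -0.34580992  0.3678206  -0.37214926]
 [-0.00354026 -0.72440561 -0.68936491  0.66278099]
 [ 0.          0.          0.        
[... 498 characters left out ...]
[0.02299137 0.         0.         0.         0.        ] [[-9.22394922e-06 -9.88508256e-01  1.51166889e-01  4.34212265e-01]
 [-9.99859053e-01 -2.52884100e-03 -1.65975689e-02 -3.47067263e-02]
 [ 1.67891109e-02 -1.51145736e-01 -9.88368905e-01  9.17178057e-01]
 [ 0.00000000e+00  0.00000000e+00  0.00000000e+00  1.00000000e+00]]
case []
case_rim [([374, 221], 0.95), ([194, 163], 0.18)]
lid [([243, 245], 0.94)]
lid_grip [([243, 247], 0.84)]
clip_a [([219, 271], 0.65), ([210, 231], 0.64), ([265, 216], 0.62), ([272, 258], 0.61), ([268, 216], 0.52)]
hinge_a [([212, 231], 0.78), ([265, 218], 0.75), ([274, 258], 0.75), ([221, 272], 0.57)]
lens_can [([192, 163], 0.86), ([268, 217], 0.5)]
specimen_out []
```

```bash
python3 - <<'E'
import cv2
t=cv2.imread("pics/top0.png");s=cv2.imread("pics/scene0.png")
cv2.imwrite("pics/t1.png",cv2.resize(t[130:330,160:460],None,fx=2.66,fy=2.66,interpolation=cv2.INTER_CUBIC))
cv2.imwrite("pics/s1.png",cv2.resize(s[130:345,150:450],None,fx=2.66,fy=2.66,interpolation=cv2.INTER_CUBIC))
E
```

```text
(no output)
```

View pics/t1.png

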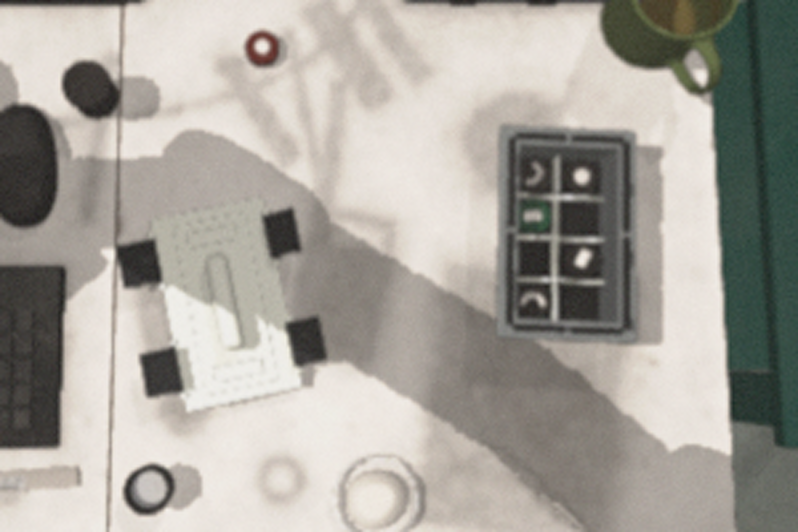

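View pics/s1.png

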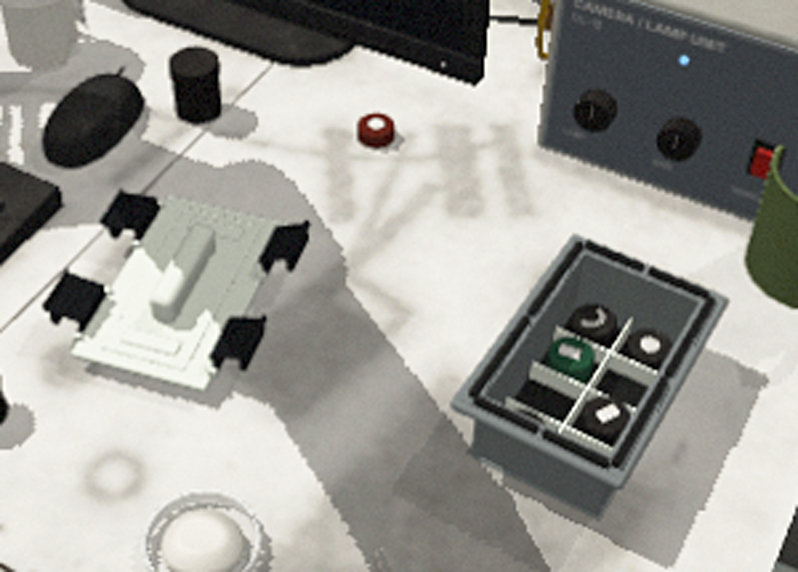

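Top crop: the lid (plate corners about (153,222),(264,200),(300,385),(190,410)) lies with all four clips open, and the case is at (568,232). Scene crop: clips stand out and up, and the case's flange corners are about (577,235),(728,299),(622,482),(455,405). Next I fit the poses from these corners.

```bash
cat > h.py <<'E'
import numpy as np,cv2
from scipy.optimize import least_squares
from scipy.spatial.transform import Rotation as R
from rig import r
def proj(c,P):
    T=np.linalg.inv(c["T"]);rv=cv2.Rodrigues(T[:3,:3])[0]
    return cv2.projectPoints(np.asarray(P,float).reshape(-1,3),rv,T[:3,3],c["camera_matrix"],np.array(c["dist"]))[0][:,0]
def world(p,L):
    a=np.radians(p[2]);L=np.asarray(L,float)
    return np.c_[p[0]+np.cos(a)*L[:,0]-np.sin(a)*L[:,1],p[1]+np.sin(a)*L[:,0]+np.cos(a)*L[:,1],(p[3] if len(p)>3 else 0)+L[:,2]]
E
python3 - <<'E'
from h import *
S=r.capture("scene");Tt=r.capture("top")
un=lambda q,o:(np.array(q,float)+.5)/2.66-.5+np.array(o)
hx,hy,z=.0855,.0555,.057
case=[(hx,hy,z),(hx,-hy,z),(-hx,-hy,z),(-hx,hy,z)]
lid=[(.08,.048,.018),(.08,-.048,.018),(-.08,-.048,.018),(-.08,.048,.018)]
# case long axis along image vertical in top; case x = +world x guess
obs={"case":(case,un([(501,126),(635,131),(635,342),(498,335)],(160,130)),un([(577,235),(728,299),(622,482),(455,405)],(150,130)),[0,1,2,3]),
"lid":(lid,un([(153,222),(264,200),(300,385),(190,410)],(160,130)),un([(208,388),(75,350)],(150,130)),[2,3])}
for k,(L,t,s,i) in obs.items():
    ft=lambda p:(proj(Tt,world(p,L))-t).ravel()
    fs=lambda p:(proj(S,world(p,np.array(L)[i]))-s).ravel()
    x0=[.6,.0,0]
    for n,f in (("top",ft),("scene",fs),("both",lambda p:np.r_[ft(p),fs(p)])):
        o=least_squares(f,x0,x_scale=[.01,.01,1]);print(k,n,o.x.round(4),np.round(o.fun,1))
E
```

```text
case top [ 0.5368 -0.2472 -2.4184] [-0.5 -0.7  0.5 -0.3  0.8  0.3 -0.8  0.6]
case scene [ 0.54   -0.2473 -2.2884] [-0.9 -1.2  1.5 -0.9  0.8  2.  -1.5 -0.8]
case both [ 0.5384 -0.2474 -2.3381] [-0.5 -1.4  0.5 -1.1  0.9 -0.5 -0.7 -0.1 -1.1 -0.7  1.3 -0.2  0.4  2.8
 -1.9 -0.2]
lid top [ 0.482   0.0263 11.8942] [-0.6 -0.7  0.2 -1.1  1.4  0.8 -0.9  0.8]
lid scene [ 0.487   0.0246 10.8209] [ 0.1  0.1 -0.2 -0.1]
lid both [ 0.4838  0.026  12.0606] [-0.6 -1.4  0.2 -2.   1.6 -0.1 -0.7  0.  -0.4  0.8 -1.3  1.5]
```

```bash
cat >> h.py <<'E'
def edge_pts(kind,n=25):
    hx,hy=(.082,.052) if kind=="case" else (.08,.048)
    out=[]
    for ax,sg in ((0,1),(0,-1),(1,1),(1,-1)):
        h=(hx,hy)[ax];l=(hx,hy)[1-ax]
        for t in np.linspace(-l*.88,l*.88,n):
            if kind=="lid" and ax==1 and .022<abs(t)<.068: continue
            p=[0,0,0];p[ax]=sg*h;p[1-ax]=t;nn=[0,0,0];nn[ax]=sg
            out.append((p,nn))
    return np.array(out)
def sil(kind,p,cam,E,zb=0):
    P=E[:,0].copy();N=world([0,0,p[2]],E[:,1])
    C=cam["T"][:3,3]
    if kind=="case":
        P[:,2]=.056+zb;W=world(p,P);v=W-C;v/=np.linalg.norm(v,axis=1)[:,None]
        vn=(v*N).sum(1);w=np.c_[N[:,:2]*(-v[:,2:3]),vn];w/=np.linalg.norm(w,axis=1)[:,None]
        return proj(cam,W+.0035*w),proj(cam,W+.0035*w+.002*N)
    A=P.copy();A[:,2]=.018+zb;B=P.copy();B[:,2]=.013+zb
    WA,WB=world(p,A),world(p,B);a,b=proj(cam,WA),proj(cam,WB);o=proj(cam,WA+.002*N)-a
    far=((b-a)*o).sum(1)>0
    q=np.where(far[:,None],b,a);return q,q+o
def fit(kind,cams,p0,E=None,zb=0,rng=4.,it=6):
    E=edge_pts(kind) if E is None else E;p=np.array(p0,float)
    G=[cv2.GaussianBlur(c["frame"].astype(np.float32),(0,0),.8) for c in cams]
    for k in range(it):
        rg=max(rng*(.75**k),1.5);s=np.arange(-rg,rg+.01,.25);D=[]
        for c,g in zip(cams,G):
            q,o=sil(kind,p,c,E,zb);d=o-q;d/=np.linalg.norm(d,axis=1)[:,None]
            X=(q[:,None]+d[:,None]*s[None,:,None]).astype(np.float32)
            V=cv2.remap(g,X[...,0],X[...,1],cv2.INTER_LINEAR)
            gr=np.linalg.norm(np.gradient(V,axis=1),axis=2);i=gr.argmax(1)
            D.append((q+d*s[i][:,None],d,gr.max(1)>1.2))
        f=lambda p:np.concatenate([(((sil(kind,p,c,E,zb)[0]-t)*d).sum(1))[m] for c,(t,d,m) in zip(cams,D)])
        o=least_squares(f,p,x_scale=[.01,.01,1],loss="soft_l1",f_scale=.4);p=o.x
    return p,np.median(abs(f(p))),[D_[2].sum() for D_ in D]
E
python3 - <<'E'
from h import *
S=r.capture("scene");T=r.capture("top")
for k,p0 in (("case",[.538,-.247,-2.3]),("lid",[.483,.026,12])):
    for n,c in (("top",[T]),("scene",[S]),("both",[T,S])):
        p,m,z=fit(k,c,p0);print(k,n,p.round(4),round(m,2),z)
# visual check
im=T["frame"][:,:,::-1].copy();im=cv2.resize(im[130:330,160:460],None,fx=2.66,fy=2.66)
im2=cv2.resize(S["frame"][130:345,150:450,::-1].copy(),None,fx=2.66,fy=2.66)
for k,p0 in (("case",[.538,-.247,-2.3]),("lid",[.483,.026,12])):
    p=fit(k,[T,S],p0)[0]
    for c,I,o in ((T,im,(160,130)),(S,im2,(150,130))):
        for q in sil(k,p,c,edge_pts(k))[0]:
            cv2.circle(I,tuple(int(v) for v in (q-o+.5)*2.66),1,(0,0,255),-1)
cv2.imwrite("pics/chk.png",cv2.resize(np.vstack([im[50:430],im2[160:540]]),None,fx=.78,fy=.78))
E
```

```text
case top [ 0.536  -0.2444 -2.8064] 0.77 [np.int64(100)]
case scene [ 0.5388 -0.247  -1.9928] 0.5 [np.int64(100)]
case both [ 0.539  -0.2464 -2.1054] 0.73 [np.int64(100), np.int64(100)]
lid top [ 0.4827  0.028  12.8422] 0.4 [np.int64(64)]
lid scene [ 0.4848  0.0301 15.2855] 0.87 [np.int64(67)]
lid both [ 0.4837  0.0286 14.0881] 0.66 [np.int64(63), np.int64(67)]
```

View pics/chk.png

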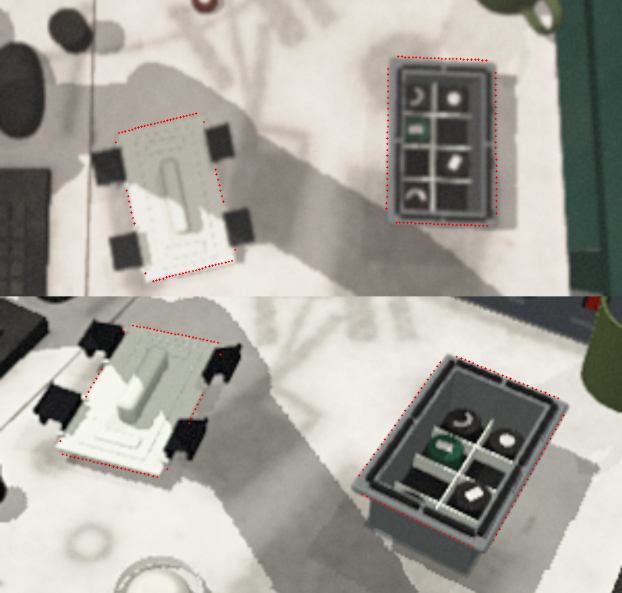

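The outlines fit to about 1–2 mm. Now a planner that turns targets into tool-axis numbers.

```bash
cat >> h.py <<'E'
def down(yaw): return R.from_euler("xyz",[180,0,yaw],degrees=True)
def plan(target,rot,n=1,start=None):
    """print n calls (tool-axis shift mm, rotvec deg) from the present pose to target"""
    s=r.state();p=np.array(s["tcp_pos"]) if start is None else np.array(start[0]);Q=R.from_euler("xyz",s["eef_rot"],degrees=True) if start is None else start[1]
    rel=(Q.inv()*rot).as_rotvec();P0=p
    for i in range(n):
        P1=P0+(np.array(target)-P0)*(i+1)/n;Qi=Q*R.from_rotvec(rel*i/n)
        d=Qi.inv().apply((P1-(P0+(np.array(target)-P0)*i/n))*1000)
        print("d",d.round(1),"r",np.degrees(rel/n).round(2))
    return None
E
python3 - <<'E'
from h import *
T=r.capture("top")
p=proj(T,world([.483,.028,13],[(0,0,.042),(.039,0,.042),(-.039,0,.042)]))
print(p, ((p-[160,130]+.5)*2.66-.5).round())
g=[d["location"] for d in r.find_in("top","lid_grip")][:1];print(g)
plan([.483,.028,.15],down(13),3,([.564,.455,.233],down(128.9)))
E
```

```text
[[243.34228843 242.47184012]
 [239.48819045 224.69247234]
 [247.24408307 260.49042025]] [[223. 300.]
 [212. 253.]
 [233. 348.]]
[[244.3, 247.7]]
d [ -93.8 -110.4   27.7] r [-0.   -0.   38.63]
d [-142.2  -27.7   27.7] r [-0.   -0.   38.63]
d [-128.4   67.2   27.7] r [-0.   -0.   38.63]
```

>>> apply_moves([
  {"dx": -19,"dy": -22,"dz": 5,"rz": 7.7},
  {"dx": -38,"dy": -44,"dz": 10,"rz": 15.5},
  {"dx": -57,"dy": -66,"dz": 16,"rz": 23.2},
  {"dx": -75,"dy": -88,"dz": 22,"rz": 30.9},
  {"dx": -94,"dy": -110,"dz": 28,"rz": 38.6},
])

```text
invalid input
```

>>> apply_moves([
  {"dx": -28,"dy": -6,"dz": 5,"rz": 7.7},
  {"dx": -57,"dy": -11,"dz": 10,"rz": 15.5},
  {"dx": -85,"dy": -17,"dz": 16,"rz": 23.2},
  {"dx": -114,"dy": -22,"dz": 22,"rz": 30.9},
  {"dx": -142,"dy": -28,"dz": 28,"rz": 38.6},
])

```text
invalid input
```

>>> apply_moves([
  {"dx": -26,"dy": 13,"dz": 5,"rz": 7.7},
  {"dx": -51,"dy": 27,"dz": 10,"rz": 15.5},
  {"dx": -77,"dy": 40,"dz": 16,"rz": 23.2},
  {"dx": -103,"dy": 54,"dz": 22,"rz": 30.9},
  {"dx": -128,"dy": 67,"dz": 28,"rz": 38.6},
])

```text
invalid input
```

```bash
python3 - <<'E'
from h import *
s=r.state();print(s["clock"],s["tcp_pos"],s["eef_rot"],s["joint_pos"],s["force"])
plan([.4825,.0265,.036],down(13))
E
```

```text
1.2 [0.56421871 0.45529029 0.23262379] [1.79999033e+02 4.05609979e-03 1.28902959e+02] [-43.29866449  34.33699861  -0.14082977  91.638728     0.10324968
  54.02375348  -4.57264657] [ 0.92510636 -0.14965234  0.61928077]
d [-282.4 -332.9  196.6] r [  0.    0.  115.9]
```

>>> apply_moves([
  {"dx": -19,"dy": -22,"dz": 5,"rx": 0,"ry": 0,"rz": 7.7,"gripper": 0},
  {"dx": -38,"dy": -44,"dz": 10,"rx": 0,"ry": 0,"rz": 15.5,"gripper": 0},
  {"dx": -57,"dy": -66,"dz": 16,"rx": 0,"ry": 0,"rz": 23.2,"gripper": 0},
  {"dx": -75,"dy": -88,"dz": 22,"rx": 0,"ry": 0,"rz": 30.9,"gripper": 0},
  {"dx": -94,"dy": -110,"dz": 28,"rx": 0,"ry": 0,"rz": 38.6,"gripper": 0},
])

```text
clock: 1.7
tcp_pos: [0.5373, 0.3121, 0.2046]
eef_rot: [180.0, -0.0, 90.0]
force: [-0.3, 0.1, 0.7]
gripper_width: 0.0928
gripper_force: 0.0
```

>>> apply_moves([
  {"dx": -28,"dy": -6,"dz": 5,"rx": 0,"ry": 0,"rz": 7.7,"gripper": 0},
  {"dx": -57,"dy": -11,"dz": 10,"rx": 0,"ry": 0,"rz": 15.5,"gripper": 0},
  {"dx": -85,"dy": -17,"dz": 16,"rx": 0,"ry": 0,"rz": 23.2,"gripper": 0},
  {"dx": -114,"dy": -22,"dz": 22,"rx": 0,"ry": 0,"rz": 30.9,"gripper": 0},
  {"dx": -142,"dy": -28,"dz": 28,"rx": 0,"ry": 0,"rz": 38.6,"gripper": 0},
])

```text
clock: 2.2
tcp_pos: [0.5103, 0.1699, 0.1767]
eef_rot: [180.0, -0.0, 51.4]
force: [0.5, -0.0, -0.2]
gripper_width: 0.0925
gripper_force: 0.0
```

>>> apply_moves([
  {"dx": -26,"dy": 13,"dz": 5,"rx": 0,"ry": 0,"rz": 7.7,"gripper": 0},
  {"dx": -51,"dy": 27,"dz": 10,"rx": 0,"ry": 0,"rz": 15.5,"gripper": 0},
  {"dx": -77,"dy": 40,"dz": 16,"rx": 0,"ry": 0,"rz": 23.2,"gripper": 0},
  {"dx": -103,"dy": 54,"dz": 22,"rx": 0,"ry": 0,"rz": 30.9,"gripper": 0},
  {"dx": -128,"dy": 67,"dz": 28,"rx": 0,"ry": 0,"rz": 38.6,"gripper": 0},
])

```text
clock: 2.7
tcp_pos: [0.4836, 0.0279, 0.1487]
eef_rot: [180.0, -0.1, 12.8]
force: [-0.4, 1.1, -0.1]
gripper_width: 0.093
gripper_force: 0.0
```

```bash
python3 - <<'E'
from h import *
s=r.state();print(s["clock"],s["tcp_pos"],s["eef_rot"],s["joint_pos"],s["force"])
plan([.4825,.0265,.036],down(13))
E
```

```text
2.7 [0.48364112 0.02792535 0.14869458] [ 1.79993887e+02 -5.05993970e-02  1.27998078e+01] [-29.68212814  27.98513278  27.82735425 128.46825223 -26.86512548
  28.99760126 -58.00592599] [-0.42348757  1.10135519 -0.116839  ]
d [ -1.5   1.1 112.7] r [ 0.01 -0.05 -0.2 ]
```

>>> apply_moves([
  {"dx": -1.5,"dy": 1,"dz": 35,"rx": 0,"ry": 0,"rz": 0,"gripper": 0},
  {"dx": -1.5,"dy": 1,"dz": 70,"rx": 0,"ry": 0,"rz": 0,"gripper": 0},
  {"dx": -1.5,"dy": 1,"dz": 95,"rx": 0,"ry": 0,"rz": 0,"gripper": 0},
  {"dx": -1.5,"dy": 1,"dz": 112.5,"rx": 0,"ry": 0,"rz": 0,"gripper": 0},
  {"dx": -1.5,"dy": 1,"dz": 112.5,"rx": 0,"ry": 0,"rz": 0,"gripper": 0},
])

```text
clock: 3.2
tcp_pos: [0.4818, 0.0274, 0.0345]
eef_rot: [-180.0, 0.2, 13.1]
force: [-0.3, 0.3, 0.5]
gripper_width: 0.0925
gripper_force: 0.0
```

>>> apply_moves([
  {"dx": 0,"dy": 0,"dz": 0,"rx": 0,"ry": 0,"rz": 0,"gripper": 120},
  {"dx": 0,"dy": 0,"dz": 0,"rx": 0,"ry": 0,"rz": 0,"gripper": 180},
  {"dx": 0,"dy": 0,"dz": 0,"rx": 0,"ry": 0,"rz": 0,"gripper": 255},
  {"dx": 0,"dy": 0,"dz": 0,"rx": 0,"ry": 0,"rz": 0,"gripper": 255},
  {"dx": 0,"dy": 0,"dz": 0,"rx": 0,"ry": 0,"rz": 0,"gripper": 255},
], newtons=25)

```text
clock: 3.7
tcp_pos: [0.4827, 0.0279, 0.0366]
eef_rot: [180.0, -0.1, 13.1]
force: [-0.3, 0.5, 1.1]
gripper_width: 0.0573
gripper_force: 0.0
```

>>> apply_moves([
  {"dx": 0,"dy": 0,"dz": 0,"rx": 0,"ry": 0,"rz": 0,"gripper": 255},
  {"dx": 0,"dy": 0,"dz": 0,"rx": 0,"ry": 0,"rz": 0,"gripper": 255},
  {"dx": 0,"dy": 0,"dz": 0,"rx": 0,"ry": 0,"rz": 0,"gripper": 255},
])

```text
clock: 4.0
tcp_pos: [0.4824, 0.0276, 0.0362]
eef_rot: [180.0, -0.0, 13.1]
force: [-0.3, 0.0, -0.1]
gripper_width: 0.0336
gripper_force: 0.0
```

>>> apply_moves([
  {"dx": 0,"dy": 0,"dz": 0,"rx": 0,"ry": 0,"rz": 0,"gripper": 255},
  {"dx": 0,"dy": 0,"dz": 0,"rx": 0,"ry": 0,"rz": 0,"gripper": 255},
  {"dx": 0,"dy": 0,"dz": 0,"rx": 0,"ry": 0,"rz": 0,"gripper": 255},
  {"dx": 0,"dy": 0,"dz": 0,"rx": 0,"ry": 0,"rz": 0,"gripper": 255},
  {"dx": 0,"dy": 0,"dz": 0,"rx": 0,"ry": 0,"rz": 0,"gripper": 255},
])

```text
clock: 4.5
tcp_pos: [0.4825, 0.0275, 0.0361]
eef_rot: [180.0, -0.0, 13.1]
force: [0.4, -0.4, -0.7]
gripper_width: 0.0177
gripper_force: 24.9
```

>>> apply_moves([
  {"dx": 0,"dy": 0,"dz": -3,"rx": 0,"ry": 0,"rz": 0,"gripper": 255},
  {"dx": 0,"dy": 0,"dz": -20,"rx": 0,"ry": 0,"rz": 0,"gripper": 255},
  {"dx": 0,"dy": 0,"dz": -50,"rx": 0,"ry": 0,"rz": 0,"gripper": 255},
  {"dx": 0,"dy": 0,"dz": -80,"rx": 0,"ry": 0,"rz": 0,"gripper": 255},
  {"dx": 0,"dy": 0,"dz": -110,"rx": 0,"ry": 0,"rz": 0,"gripper": 255},
])

```text
clock: 5.0
tcp_pos: [0.4818, 0.0277, 0.1472]
eef_rot: [-180.0, 0.1, 13.1]
force: [1.4, 0.4, -1.8]
gripper_width: 0.0177
gripper_force: 24.9
```

```bash
python3 - <<'E'
from h import *
s=r.state();print(s["clock"],s["tcp_pos"],s["eef_rot"],s["joint_pos"],s["force"],s["gripper_width"],s["gripper_force"])
plan([.5385,-.247,.146],down(-2.2),2)
E
```

```text
5.0 [0.48176574 0.02771392 0.14719352] [-1.79984367e+02  7.04323750e-02  1.31057382e+01] [-30.21243836  28.24063109  28.63861239 128.71481631 -27.88390526
  29.01857348 -56.56872022] [ 1.36938509  0.37534042 -1.8091329 ] 0.01771158934575187 24.945080280303955
d [ -3.5 140.2   0.6] r [-0.    0.04  7.65]
d [ 15.2 139.4   0.6] r [-0.    0.04  7.65]
```

>>> apply_moves([
  {"dx": -1,"dy": 25,"dz": 0,"rx": 0,"ry": 0,"rz": 1.5,"gripper": 255},
  {"dx": -2,"dy": 65,"dz": 0,"rx": 0,"ry": 0,"rz": 3,"gripper": 255},
  {"dx": -3,"dy": 105,"dz": 0,"rx": 0,"ry": 0,"rz": 5.5,"gripper": 255},
  {"dx": -3.5,"dy": 140,"dz": 0,"rx": 0,"ry": 0,"rz": 7.6,"gripper": 255},
  {"dx": -3.5,"dy": 140,"dz": 0,"rx": 0,"ry": 0,"rz": 7.6,"gripper": 255},
])

```text
clock: 5.5
tcp_pos: [0.5113, -0.1144, 0.1467]
eef_rot: [179.8, -0.1, 5.1]
force: [0.7, -0.4, -2.8]
gripper_width: 0.0179
gripper_force: 24.9
```

>>> apply_moves([
  {"dx": 0,"dy": 0,"dz": 0,"rx": 0,"ry": 0,"rz": 0,"gripper": 255},
  {"dx": 0,"dy": 0,"dz": 0,"rx": 0,"ry": 0,"rz": 0,"gripper": 255},
])

```text
clock: 5.7
tcp_pos: [0.5102, -0.1084, 0.1459]
eef_rot: [-179.9, 0.1, 5.6]
force: [0.1, -0.4, -2.8]
gripper_width: 0.0182
gripper_force: 24.9
```

```bash
python3 - <<'E'
from h import *
S=r.capture("scene");T=r.capture("top");s=r.state();print(s["clock"],s["tcp_pos"],s["eef_rot"],s["force"])
t=s["tcp_pos"];zb=t[2]-.036;p0=[t[0],t[1],s["eef_rot"][2]]
E=edge_pts("lid")
for n,c in (("top",[T]),("scene",[S])):
    for lab,e in (("all",E),("ends",E[:50])):
        p,m,z=fit("lid",c,p0,e,zb);print(n,lab,p.round(4),round(m,2),z)
p0=np.array(p0);O=[]
for c,o in ((T,0),(S,0)):
    im=c["frame"][:,:,::-1].copy();q=sil("lid",p0,c,E,zb)[0];m=q.mean(0).astype(int)
    a=np.clip(m-[75,70],0,None);I=cv2.resize(im[a[1]:a[1]+150,a[0]:a[0]+150],None,fx=2.6,fy=2.6,interpolation=cv2.INTER_CUBIC)
    for v in q: cv2.circle(I,tuple(int(x) for x in (v-a+.5)*2.6),1,(0,0,255),-1)
    O.append(I[:390,:390])
cv2.imwrite("pics/held.png",np.hstack(O))
E
```

```text
5.8 [ 0.51044219 -0.10811489  0.1460157 ] [-1.79954186e+02  3.46776785e-02  5.61927569e+00] [-0.15402581  0.52645144 -2.93978089]
top all [ 0.5128 -0.1099  2.0184] 0.51 [np.int64(13)]
top ends [ 0.4384  0.5661 -0.087 ] nan [np.int64(0)]
scene all [ 0.5141 -0.107   6.9739] 0.67 [np.int64(61)]
scene ends [ 0.4507 -0.2319 13.239 ] 0.35 [np.int64(24)]
  return _methods._mean(a, axis=axis, dtype=dtype,
  ret = ret.dtype.type(ret / rcount)
```

View pics/held.png

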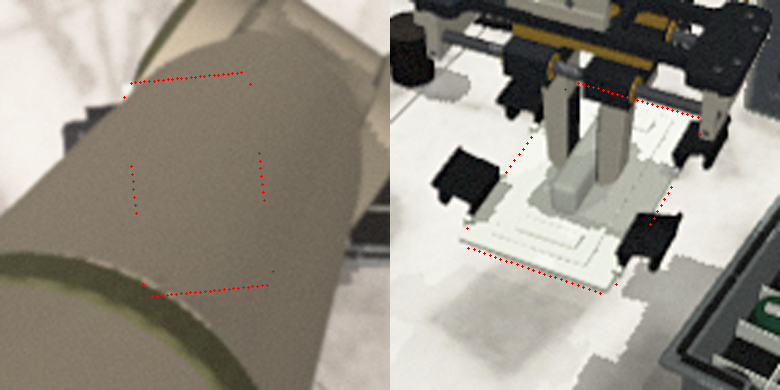

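The scene crop shows the lid level in the jaws, with its near edge at about (460,240)–(613,290). The top camera is blocked by the arm. Both cameras agree on the along-axis offset, so I carry the lid over the case.

```bash
python3 - <<'E'
from h import *
plan([.536,-.2465,.125],down(-2.3))
E
```

```text
d [ 11.9 140.2  20.9] r [-0.04  0.04  7.92]
```

>>> apply_moves([
  {"dx": 2,"dy": 30,"dz": 0,"rx": 0,"ry": 0,"rz": 2,"gripper": 255},
  {"dx": 6,"dy": 70,"dz": 0,"rx": 0,"ry": 0,"rz": 4,"gripper": 255},
  {"dx": 10,"dy": 110,"dz": 6,"rx": 0,"ry": 0,"rz": 6,"gripper": 255},
  {"dx": 12,"dy": 133,"dz": 14,"rx": 0,"ry": 0,"rz": 8,"gripper": 255},
  {"dx": 12,"dy": 140,"dz": 21,"rx": 0,"ry": 0,"rz": 8,"gripper": 255},
])

```text
clock: 6.3
tcp_pos: [0.5365, -0.2497, 0.1249]
eef_rot: [179.9, -0.0, -2.6]
force: [-0.7, 0.2, -2.7]
gripper_width: 0.0176
gripper_force: 24.9
```

>>> apply_moves([
  {"dx": 0,"dy": 0,"dz": 0,"rx": 0,"ry": 0,"rz": 0,"gripper": 255},
  {"dx": 0,"dy": 0,"dz": 0,"rx": 0,"ry": 0,"rz": 0,"gripper": 255},
])

```text
clock: 6.5
tcp_pos: [0.5358, -0.2457, 0.1248]
eef_rot: [-179.9, 0.1, -2.4]
force: [0.1, -0.3, -3.0]
gripper_width: 0.0174
gripper_force: 24.9
```

```bash
python3 - <<'E'
from h import *
S=r.capture("scene");s=r.state();print(s["clock"],s["tcp_pos"],s["eef_rot"],s["force"])
t=s["tcp_pos"]
im=S["frame"][:,:,::-1].copy();a=np.array([285,185]);I=cv2.resize(im[185:335,285:475],None,fx=4,fy=4,interpolation=cv2.INTER_CUBIC)
def L(p,pts,z,col):
    q=proj(S,world([*p,z],[(*v,0) for v in pts]));cv2.polylines(I,[((q-a+.5)*4).astype(int)],True,col,1)
b=lambda x,y:[(x,y),(x,-y),(-x,-y),(-x,y)]
L([t[0],t[1],s["eef_rot"][2]],b(.08,.048),t[2]-.036+.018,(0,0,255))
L([.536,-.2465,-2.3],b(.0855,.0555),.057,(0,200,0))
L([.536,-.2465,-2.3],b(.073,.043),.0,(255,100,0))
cv2.imwrite("pics/hover.png",I)
E
```

```text
6.55 [ 0.53610154 -0.24568019  0.12509739] [-1.79926985e+02  3.73594759e-02 -2.35133715e+00] [ 0.20337118  0.56681755 -2.0795338 ]
```

View pics/hover.png

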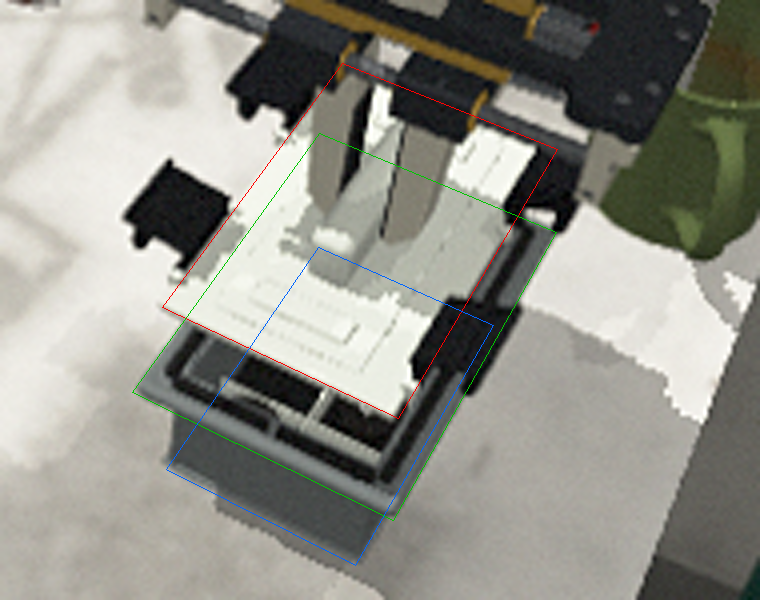

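The lid outline (red) and flange outline (green) match the picture to 1–2 mm, so the plug is over the mouth. Lowering slowly.

>>> apply_moves([
  {"dx": 0,"dy": 1,"dz": 10,"rx": 0,"ry": 0,"rz": 0,"gripper": 255},
  {"dx": 0,"dy": 1,"dz": 20,"rx": 0,"ry": 0,"rz": 0,"gripper": 255},
  {"dx": 0,"dy": 1,"dz": 26,"rx": 0,"ry": 0,"rz": 0,"gripper": 255},
  {"dx": 0,"dy": 1,"dz": 30,"rx": 0,"ry": 0,"rz": 0,"gripper": 255},
  {"dx": 0,"dy": 1,"dz": 30,"rx": 0,"ry": 0,"rz": 0,"gripper": 255},
])

```text
clock: 7.05
tcp_pos: [0.5358, -0.2486, 0.0944]
eef_rot: [-180.0, 0.1, -2.5]
force: [-0.0, 0.1, -2.6]
gripper_width: 0.0174
gripper_force: 24.9
```

>>> apply_moves([
  {"dx": 0,"dy": 0,"dz": 1.5,"rx": 0,"ry": 0,"rz": 0,"gripper": 255},
  {"dx": 0,"dy": 0,"dz": 3,"rx": 0,"ry": 0,"rz": 0,"gripper": 255},
  {"dx": 0,"dy": 0,"dz": 3,"rx": 0,"ry": 0,"rz": 0,"gripper": 255},
])

```text
clock: 7.35
tcp_pos: [0.5361, -0.2488, 0.0922]
eef_rot: [180.0, -0.0, -2.5]
force: [-0.0, 0.1, -2.9]
gripper_width: 0.0178
gripper_force: 24.9
```

>>> apply_moves([
  {"dx": 0,"dy": -1,"dz": 1.5,"rx": 0,"ry": 0,"rz": 0,"gripper": 255},
  {"dx": 0,"dy": -1,"dz": 3,"rx": 0,"ry": 0,"rz": 0,"gripper": 255},
  {"dx": 0,"dy": -1,"dz": 3,"rx": 0,"ry": 0,"rz": 0,"gripper": 255},
])

```text
clock: 7.65
tcp_pos: [0.5361, -0.2476, 0.089]
eef_rot: [-180.0, 0.0, -2.5]
force: [-0.7, 0.8, -2.6]
gripper_width: 0.018
gripper_force: 24.9
```

>>> apply_moves([
  {"dx": 0,"dy": 0,"dz": 1,"rx": 0,"ry": 0,"rz": 0,"gripper": 255},
  {"dx": 0,"dy": 0,"dz": 2.5,"rx": 0,"ry": 0,"rz": 0,"gripper": 255},
  {"dx": 0,"dy": 0,"dz": 2.5,"rx": 0,"ry": 0,"rz": 0,"gripper": 255},
])

```text
clock: 7.95
tcp_pos: [0.5362, -0.2478, 0.0867]
eef_rot: [180.0, -0.0, -2.5]
force: [-1.0, -0.0, -3.3]
gripper_width: 0.0174
gripper_force: 24.9
```

>>> apply_moves([
  {"dx": 0,"dy": 0,"dz": 0.5,"rx": 0,"ry": 0,"rz": 0,"gripper": 255},
  {"dx": 0,"dy": 0,"dz": 0.5,"rx": 0,"ry": 0,"rz": 0,"gripper": 255},
])

```text
clock: 8.15
tcp_pos: [0.5362, -0.2478, 0.0865]
eef_rot: [-180.0, -0.0, -2.5]
force: [-1.2, 1.4, 3.2]
gripper_width: 0.0181
gripper_force: 24.9
```

>>> apply_moves([
  {"dx": 0,"dy": 0,"dz": 0,"rx": 0,"ry": 0,"rz": 0,"gripper": 150},
  {"dx": 0,"dy": 0,"dz": 0,"rx": 0,"ry": 0,"rz": 0,"gripper": 150},
  {"dx": 0,"dy": 0,"dz": 0,"rx": 0,"ry": 0,"rz": 0,"gripper": 150},
  {"dx": 0,"dy": 0,"dz": 0,"rx": 0,"ry": 0,"rz": 0,"gripper": 150},
])

```text
clock: 8.55
tcp_pos: [0.5362, -0.2477, 0.0861]
eef_rot: [180.0, -0.0, -2.5]
force: [0.5, -0.3, 0.0]
gripper_width: 0.0379
gripper_force: 0.0
```

>>> apply_moves([
  {"dx": 0,"dy": 0,"dz": -15,"rx": 0,"ry": 0,"rz": 0,"gripper": 150},
  {"dx": 0,"dy": 0,"dz": -45,"rx": 0,"ry": 0,"rz": 0,"gripper": 150},
  {"dx": 0,"dy": 0,"dz": -80,"rx": 0,"ry": 0,"rz": 0,"gripper": 255},
  {"dx": 0,"dy": 0,"dz": -120,"rx": 0,"ry": 0,"rz": -8,"gripper": 255},
  {"dx": 0,"dy": -30,"dz": -120,"rx": 0,"ry": 0,"rz": -16,"gripper": 255},
])

```text
clock: 9.05
tcp_pos: [0.5389, -0.2228, 0.2121]
eef_rot: [179.6, -0.4, 13.5]
force: [0.1, 0.2, -1.4]
gripper_width: 0.0185
gripper_force: 0.0
```

```bash
python3 - <<'E'
from h import *
S=r.capture("scene")["frame"][:,:,::-1];t=cv2.imread("pics/top0.png")
print(r.state()["joint_pos"].round(1))
A=cv2.resize(S[60:330,280:560],None,fx=1.42,fy=1.42,interpolation=cv2.INTER_CUBIC);B=cv2.resize(t[90:360,300:560],None,fx=1.42,fy=1.42,interpolation=cv2.INTER_CUBIC)
cv2.imwrite("pics/right.png",np.hstack([A,B]))
E
```

```text
[ -4.6  28.5  30.2 113.8 -20.9  42.8 -37.4]
```

View pics/right.png

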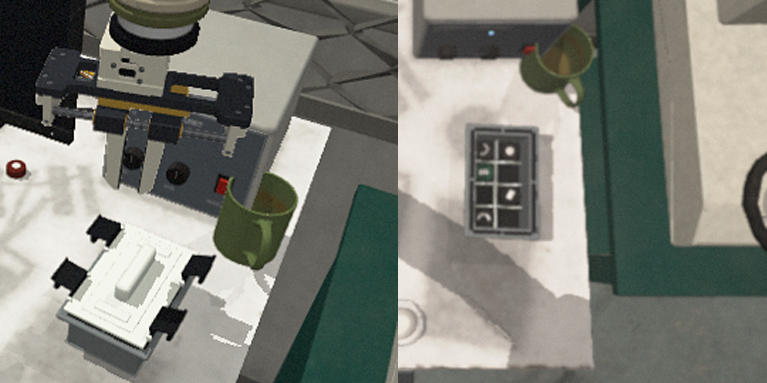

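The lid sits square with all four clips open, and the green cabinet stands lower than the table. I check where the mug, at about (258,215) in the left crop, stands relative to the +x/−y clip.

```bash
cat >> h.py <<'E'
def onplane(c,px,z):
    q=cv2.undistortPoints(np.array([[px]],float),c["camera_matrix"],np.array(c["dist"]))[0,0]
    d=c["T"][:3,:3]@[q[0],q[1],1];C=c["T"][:3,3];return (C+d*(z-C[2])/d[2]).round(3)
E
python3 - <<'E'
from h import *
S=r.capture("scene");T=r.capture("top")
f=lambda x,y:(280+x/1.42,60+y/1.42)
for n,p in (("base front",f(250,268)),("base left",f(214,240)),("base right",f(285,245))): print(n,onplane(S,p,0))
for z in (.08,.1,.12):
    print(z,[onplane(S,f(*p),z)for p in((228,190),(298,190),(255,212))],onplane(T,(412.7,125),z))
E
```

```text
base front [ 0.691 -0.356  0.   ]
base left [ 0.716 -0.3    0.   ]
base right [ 0.755 -0.386  0.   ]
0.08 [array([ 0.728, -0.297,  0.08 ]), array([ 0.774, -0.376,  0.08 ]), array([ 0.705, -0.338,  0.08 ])] [ 0.732 -0.333  0.08 ]
0.1 [array([ 0.704, -0.299,  0.1  ]), array([ 0.748, -0.375,  0.1  ]), array([ 0.682, -0.339,  0.1  ])] [ 0.725 -0.326  0.1  ]
0.12 [array([ 0.68 , -0.302,  0.12 ]), array([ 0.722, -0.375,  0.12 ]), array([ 0.658, -0.34 ,  0.12 ])] [ 0.718 -0.319  0.12 ]
```

```bash
cat >> h.py <<'E'
LID=[.536,-.2477,-2.4]
SG=dict(a=(1,1),b=(1,-1),c=(-1,-1),d=(-1,1))
def clip(n,out,up):
    sx,sy=SG[n];return world(LID,[(sx*.045,sy*(.049+(out+7.5)/1000),.070+(up+14)/1000)])[0]
E
python3 - <<'E'
from h import *
for n in "acbd": print(n,clip(n,20,32).round(4))
plan(clip("a",20,45),down(87.6),2)
E
```

```text
a [ 0.5842 -0.1732  0.116 ]
c [ 0.4878 -0.3222  0.116 ]
b [ 0.5778 -0.326   0.116 ]
d [ 0.4942 -0.1694  0.116 ]
d [ 27.5 -15.4  39.3] r [ 2.000e-02 -5.000e-02 -3.698e+01]
d [31.3  4.3 39.3] r [ 2.000e-02 -5.000e-02 -3.698e+01]
```

>>> apply_moves([
  {"dx": 5,"dy": -3,"dz": 0,"rx": 0,"ry": 0,"rz": -7.4,"gripper": 255},
  {"dx": 11,"dy": -6,"dz": 0,"rx": 0,"ry": 0,"rz": -14.8,"gripper": 255},
  {"dx": 16,"dy": -9,"dz": 0,"rx": 0,"ry": 0,"rz": -22.2,"gripper": 255},
  {"dx": 22,"dy": -12,"dz": 0,"rx": 0,"ry": 0,"rz": -29.6,"gripper": 255},
  {"dx": 27.5,"dy": -15,"dz": 0,"rx": 0,"ry": 0,"rz": -37,"gripper": 255},
])

```text
clock: 9.7
tcp_pos: [0.5604, -0.1975, 0.2061]
eef_rot: [-180.0, 0.1, 50.6]
force: [-0.2, 0.2, 0.6]
gripper_width: 0.0005
gripper_force: 0.0
```

>>> apply_moves([
  {"dx": 6,"dy": 1,"dz": 10,"rx": 0,"ry": 0,"rz": -7.4,"gripper": 255},
  {"dx": 12,"dy": 2,"dz": 20,"rx": 0,"ry": 0,"rz": -14.8,"gripper": 255},
  {"dx": 18,"dy": 3,"dz": 30,"rx": 0,"ry": 0,"rz": -22.2,"gripper": 255},
  {"dx": 25,"dy": 4,"dz": 40,"rx": 0,"ry": 0,"rz": -29.6,"gripper": 255},
  {"dx": 31,"dy": 4,"dz": 50,"rx": 0,"ry": 0,"rz": -37,"gripper": 255},
])

```text
clock: 10.2
tcp_pos: [0.5833, -0.1763, 0.1556]
eef_rot: [-179.9, 0.0, 87.6]
force: [-0.3, 0.5, -0.3]
gripper_width: 0.0006
gripper_force: 0.0
```

```bash
python3 - <<'E'
from h import *
s=r.state();print(s["clock"],s["tcp_pos"],s["eef_rot"],s["joint_pos"].round(1),s["force"],s["gripper_width"])
plan(clip("a",22,30),down(87.6))
E
```

```text
10.2 [ 0.58330193 -0.17628005  0.15558059] [-1.79947741e+02  4.27231813e-02  8.76353456e+01] [  6.5  31.9   7.4 111.5  -6.4  37.   15.5] [-0.28639712  0.47547337 -0.28932183] 0.0005532294958814183
d [ 5.2  0.8 41.6] r [-0.05  0.04  0.04]
```

>>> apply_moves([
  {"dx": 5,"dy": 1,"dz": 20,"rx": 0,"ry": 0,"rz": 0,"gripper": 255},
  {"dx": 5,"dy": 1,"dz": 40,"rx": 0,"ry": 0,"rz": 0,"gripper": 255},
  {"dx": 6,"dy": 1,"dz": 52,"rx": 0,"ry": 0,"rz": 0,"gripper": 255},
  {"dx": 7.5,"dy": 1,"dz": 60,"rx": 0,"ry": 0,"rz": 0,"gripper": 255},
  {"dx": 8.5,"dy": 1,"dz": 69,"rx": 0,"ry": 0,"rz": 0,"gripper": 255},
])

```text
clock: 10.7
tcp_pos: [0.5848, -0.1671, 0.0869]
eef_rot: [-180.0, 0.0, 87.4]
force: [-1.2, 1.2, 0.8]
gripper_width: 0.0007
gripper_force: 0.7
```

```bash
cat >> h.py <<'E'
def where(n):
    s=r.state();sx,sy=SG[n];a=np.radians(LID[2]);v=s["tcp_pos"]-np.array([LID[0],LID[1],0])
    lx=np.cos(a)*v[0]+np.sin(a)*v[1];ly=-np.sin(a)*v[0]+np.cos(a)*v[1]
    F=s["force"];print("t",s["clock"],"out",round((sy*ly-.049)*1e3-7.5,1),"up",round((v[2]-.07)*1e3-14,1),"lx",round(lx*1e3,1),"F",F.round(1),round(float(np.linalg.norm(F)),1))
E
python3 -c "
from h import *
where('a')"
```

```text
t 10.7 out 26.1 up 2.9 lx 45.4 F [-1.2  1.2  0.8] 1.9
```

>>> apply_moves([
  {"dx": -0.5,"dy": 0,"dz": 4,"rx": 0,"ry": 0,"rz": 0,"gripper": 255},
  {"dx": -1,"dy": 0,"dz": 8,"rx": 0,"ry": 0,"rz": 0,"gripper": 255},
  {"dx": -2,"dy": 0,"dz": 12,"rx": 0,"ry": 0,"rz": 0,"gripper": 255},
  {"dx": -3.5,"dy": 0,"dz": 15.5,"rx": 0,"ry": 0,"rz": 0,"gripper": 255},
  {"dx": -3.5,"dy": 0,"dz": 15.5,"rx": 0,"ry": 0,"rz": 0,"gripper": 255},
])

```text
clock: 11.2
tcp_pos: [0.5847, -0.1709, 0.0714]
eef_rot: [180.0, 0.0, 87.5]
force: [0.8, 0.1, -1.3]
gripper_width: 0.0005
gripper_force: 0.0
```

```bash
python3 -c "
from h import *
where('a')"
```

```text
t 11.2 out 22.3 up -12.6 lx 45.4 F [ 0.8  0.1 -1.3] 1.5
```

>>> apply_moves([
  {"dx": -1.2,"dy": 0,"dz": 2.1,"rx": 0,"ry": 0,"rz": 0,"gripper": 255},
  {"dx": -2,"dy": 0,"dz": 3.1,"rx": 0,"ry": 0,"rz": 0,"gripper": 255},
  {"dx": -2.8,"dy": 0,"dz": 4.1,"rx": 0,"ry": 0,"rz": 0,"gripper": 255},
  {"dx": -2.8,"dy": 0,"dz": 4.1,"rx": 0,"ry": 0,"rz": 0,"gripper": 255},
])

```text
clock: 11.6
tcp_pos: [0.5846, -0.1722, 0.0676]
eef_rot: [-180.0, -0.1, 87.5]
force: [-0.2, 5.1, 2.9]
gripper_width: 0.0006
gripper_force: 2.8
```

>>> apply_moves([
  {"dx": -0.8,"dy": 0,"dz": 1,"rx": 0,"ry": 0,"rz": 0,"gripper": 255},
  {"dx": -1.7,"dy": 0,"dz": 1.9,"rx": 0,"ry": 0,"rz": 0,"gripper": 255},
  {"dx": -1.7,"dy": 0,"dz": 1.9,"rx": 0,"ry": 0,"rz": 0,"gripper": 255},
])

```text
clock: 11.9
tcp_pos: [0.5845, -0.1733, 0.0658]
eef_rot: [-180.0, -0.1, 87.6]
force: [0.1, 6.6, 4.9]
gripper_width: 0.0004
gripper_force: 3.9
```

>>> apply_moves([
  {"dx": -1,"dy": 0,"dz": 0.9,"rx": 0,"ry": 0,"rz": 0,"gripper": 255},
  {"dx": -2,"dy": 0,"dz": 1.7,"rx": 0,"ry": 0,"rz": 0,"gripper": 255},
  {"dx": -2,"dy": 0,"dz": 1.7,"rx": 0,"ry": 0,"rz": 0,"gripper": 255},
])

```text
clock: 12.2
tcp_pos: [0.5844, -0.1749, 0.0639]
eef_rot: [-180.0, -0.1, 87.6]
force: [-0.8, 6.5, 2.0]
gripper_width: 0.0002
gripper_force: 3.8
```

```bash
python3 -c "
from h import *
where('a')"
```

```text
t 12.2 out 18.3 up -20.1 lx 45.3 F [-0.8  6.5  2. ] 6.8
```

>>> apply_moves([
  {"dx": -1.2,"dy": 0,"dz": 0.6,"rx": 0,"ry": 0,"rz": 0,"gripper": 255},
  {"dx": -2.4,"dy": 0,"dz": 1.2,"rx": 0,"ry": 0,"rz": 0,"gripper": 255},
  {"dx": -2.4,"dy": 0,"dz": 1.2,"rx": 0,"ry": 0,"rz": 0,"gripper": 255},
])

```text
clock: 12.5
tcp_pos: [0.5843, -0.1769, 0.0623]
eef_rot: [-179.9, -0.1, 87.6]
force: [0.3, 7.4, -3.3]
gripper_width: 0.0005
gripper_force: 3.8
```

```bash
python3 -c "
from h import *
where('a')"
```

```text
t 12.5 out 16.2 up -21.7 lx 45.3 F [ 0.3  7.4 -3.3] 8.1
```

>>> apply_moves([
  {"dx": -1.2,"dy": 0,"dz": 0.8,"rx": 0,"ry": 0,"rz": 0,"gripper": 255},
  {"dx": -2.4,"dy": 0,"dz": 1.5,"rx": 0,"ry": 0,"rz": 0,"gripper": 255},
  {"dx": -2.4,"dy": 0,"dz": 1.5,"rx": 0,"ry": 0,"rz": 0,"gripper": 255},
])

```text
clock: 12.8
tcp_pos: [0.5845, -0.1808, 0.0612]
eef_rot: [180.0, -0.0, 87.6]
force: [0.3, 3.4, 2.2]
gripper_width: 0.0005
gripper_force: 1.9
```

```bash
python3 -c "
from h import *
where('a')"
```

```text
t 12.8 out 12.4 up -22.8 lx 45.6 F [0.3 3.4 2.2] 4.1
```

>>> apply_moves([
  {"dx": -1,"dy": 0,"dz": 0.4,"rx": 0,"ry": 0,"rz": 0,"gripper": 255},
  {"dx": -1.5,"dy": 0,"dz": 0.6,"rx": 0,"ry": 0,"rz": 0,"gripper": 255},
  {"dx": -1.5,"dy": 0,"dz": 0.6,"rx": 0,"ry": 0,"rz": 0,"gripper": 255},
])

```text
clock: 13.1
tcp_pos: [0.5845, -0.1815, 0.0609]
eef_rot: [180.0, -0.1, 87.6]
force: [-0.6, 8.1, 4.1]
gripper_width: 0.0003
gripper_force: 4.1
```

```bash
python3 -c "
from h import *
where('a')"
```

```text
t 13.1 out 11.7 up -23.1 lx 45.7 F [-0.6  8.1  4.1] 9.1
```

>>> apply_moves([
  {"dx": 10,"dy": 0,"dz": 0,"rx": 0,"ry": 0,"rz": 0,"gripper": 255},
  {"dx": 25,"dy": 0,"dz": 0,"rx": 0,"ry": 0,"rz": 0,"gripper": 255},
  {"dx": 25,"dy": 0,"dz": -45,"rx": 0,"ry": 0,"rz": 0,"gripper": 255},
  {"dx": 25,"dy": 0,"dz": -95,"rx": 0,"ry": 0,"rz": 0,"gripper": 255},
  {"dx": -10,"dy": -30,"dz": -105,"rx": 0,"ry": 0,"rz": 0,"gripper": 255},
])

```text
clock: 13.6
tcp_pos: [0.56, -0.1873, 0.17]
eef_rot: [179.4, -0.0, 88.0]
force: [0.4, -1.3, -1.2]
gripper_width: 0.0005
gripper_force: 0.0
```

>>> apply_moves([
  {"dx": -45,"dy": -20,"dz": 0,"rx": 0,"ry": 0,"rz": 0,"gripper": 255},
  {"dx": -90,"dy": -40,"dz": 0,"rx": 0,"ry": 0,"rz": 0,"gripper": 255},
  {"dx": -132,"dy": -61,"dz": 0,"rx": 0,"ry": 0,"rz": 0,"gripper": 255},
  {"dx": -132,"dy": -61,"dz": 25,"rx": 0,"ry": 0,"rz": 0,"gripper": 255},
  {"dx": -132,"dy": -61,"dz": 35,"rx": 0,"ry": 0,"rz": 0,"gripper": 255},
])

```text
clock: 14.1
tcp_pos: [0.4859, -0.3217, 0.1294]
eef_rot: [-179.9, 0.0, 87.4]
force: [0.7, 0.1, 0.1]
gripper_width: 0.0008
gripper_force: 0.0
```

```bash
python3 - <<'E'
from h import *
where('c');print(r.state()["joint_pos"].round(1),r.state()["eef_rot"])
plan(clip("c",22,30),down(87.6))
S=r.capture("scene")["frame"][:,:,::-1]
cv2.imwrite("pics/a_shut.png",cv2.resize(S[170:340,290:490],None,fx=3.5,fy=3.5,interpolation=cv2.INTER_CUBIC))
E
```

```text
t 14.1 out 19.6 up 45.4 lx -47.0 F [0.7 0.1 0.1] 0.7
[ 23.8  32.5   6.1 116.   -6.1  31.9  31.4] [-1.79939466e+02  1.66860450e-05  8.73532814e+01]
d [-2.4  2.  15.4] r [-0.06 -0.   -0.25]
```

View pics/a_shut.png

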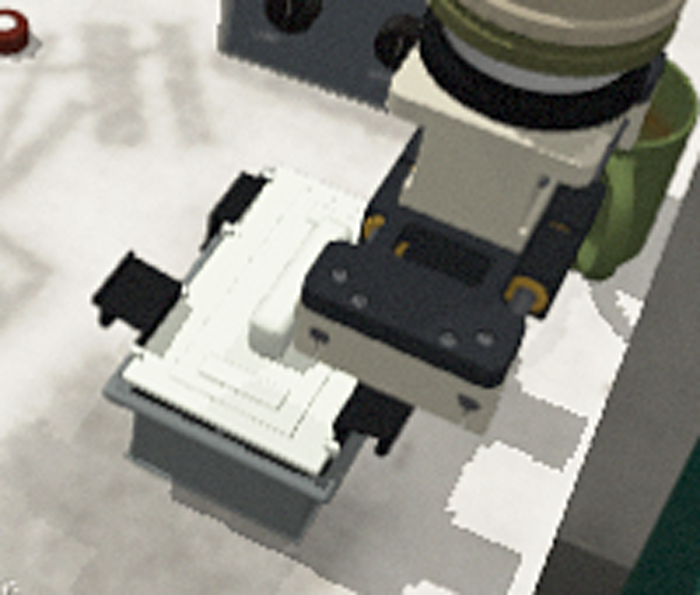

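Clip a is shut at (235,210), and d and c are still open at (135,290) and (380,415). Now clip c.

>>> apply_moves([
  {"dx": -3,"dy": 2,"dz": 8,"rx": 0,"ry": 0,"rz": 0,"gripper": 255},
  {"dx": -3.5,"dy": 2,"dz": 16,"rx": 0,"ry": 0,"rz": 0,"gripper": 255},
  {"dx": -4.5,"dy": 2,"dz": 26,"rx": 0,"ry": 0,"rz": 0,"gripper": 255},
  {"dx": -6,"dy": 2,"dz": 34,"rx": 0,"ry": 0,"rz": 0,"gripper": 255},
  {"dx": -7.5,"dy": 2,"dz": 43,"rx": 0,"ry": 0,"rz": 0,"gripper": 255},
])

```text
clock: 14.65
tcp_pos: [0.4892, -0.3291, 0.0872]
eef_rot: [180.0, 0.0, 87.5]
force: [0.1, -0.8, 2.0]
gripper_width: 0.0006
gripper_force: 0.7
```

>>> apply_moves([
  {"dx": 0,"dy": 0,"dz": 4,"rx": 0,"ry": 0,"rz": 0,"gripper": 255},
  {"dx": 0.5,"dy": 0,"dz": 8,"rx": 0,"ry": 0,"rz": 0,"gripper": 255},
  {"dx": 1.5,"dy": 0,"dz": 12,"rx": 0,"ry": 0,"rz": 0,"gripper": 255},
  {"dx": 3,"dy": 0,"dz": 15.5,"rx": 0,"ry": 0,"rz": 0,"gripper": 255},
  {"dx": 3,"dy": 0,"dz": 15.5,"rx": 0,"ry": 0,"rz": 0,"gripper": 255},
])

```text
clock: 15.15
tcp_pos: [0.4888, -0.3254, 0.0718]
eef_rot: [-180.0, -0.0, 87.5]
force: [0.5, -0.2, 0.2]
gripper_width: 0.0005
gripper_force: 0.3
```

```bash
python3 -c "
from h import *
where('c')"
```

```text
t 15.15 out 23.1 up -12.2 lx -43.9 F [ 0.5 -0.2  0.2] 0.5
```

Same as clip a at this stage; continue along the arc.

>>> apply_moves([
  {"dx": 1.2,"dy": 0,"dz": 2.1,"rx": 0,"ry": 0,"rz": 0,"gripper": 255},
  {"dx": 2,"dy": 0,"dz": 3.1,"rx": 0,"ry": 0,"rz": 0,"gripper": 255},
  {"dx": 2.8,"dy": 0,"dz": 4.1,"rx": 0,"ry": 0,"rz": 0,"gripper": 255},
  {"dx": 3.6,"dy": 0,"dz": 5.1,"rx": 0,"ry": 0,"rz": 0,"gripper": 255},
  {"dx": 4.5,"dy": 0,"dz": 6,"rx": 0,"ry": 0,"rz": 0,"gripper": 255},
])

```text
clock: 15.65
tcp_pos: [0.4895, -0.3237, 0.0672]
eef_rot: [179.9, 0.2, 87.4]
force: [-2.4, -8.2, 7.7]
gripper_width: 0.0001
gripper_force: 5.2
```

>>> apply_moves([
  {"dx": 1,"dy": 0,"dz": 0.9,"rx": 0,"ry": 0,"rz": 0,"gripper": 255},
  {"dx": 2,"dy": 0,"dz": 1.7,"rx": 0,"ry": 0,"rz": 0,"gripper": 255},
  {"dx": 2,"dy": 0,"dz": 1.7,"rx": 0,"ry": 0,"rz": 0,"gripper": 255},
])

```text
clock: 15.95
tcp_pos: [0.4896, -0.3226, 0.0656]
eef_rot: [179.8, 0.3, 87.4]
force: [-2.1, -9.0, 6.8]
gripper_width: 0.0004
gripper_force: 5.8
```

```bash
python3 -c "
from h import *
where('c')"
```

```text
t 15.95 out 20.3 up -18.4 lx -43.3 F [-2.1 -9.   6.8] 11.5
```

>>> apply_moves([
  {"dx": 1,"dy": 0,"dz": 0.7,"rx": 0,"ry": 0,"rz": 0,"gripper": 255},
  {"dx": 2,"dy": 0,"dz": 1.4,"rx": 0,"ry": 0,"rz": 0,"gripper": 255},
  {"dx": 2,"dy": 0,"dz": 1.4,"rx": 0,"ry": 0,"rz": 0,"gripper": 255},
])

```text
clock: 16.25
tcp_pos: [0.4896, -0.3209, 0.0639]
eef_rot: [179.8, 0.3, 87.4]
force: [-0.9, -10.8, 0.8]
gripper_width: 0.0004
gripper_force: 5.7
```

```bash
python3 -c "
from h import *
where('c')"
```

```text
t 16.25 out 18.6 up -20.1 lx -43.3 F [ -0.9 -10.8   0.8] 10.9
```

>>> apply_moves([
  {"dx": 1.2,"dy": 0,"dz": 0.8,"rx": 0,"ry": 0,"rz": 0,"gripper": 255},
  {"dx": 2.2,"dy": 0,"dz": 1.6,"rx": 0,"ry": 0,"rz": 0,"gripper": 255},
  {"dx": 2.2,"dy": 0,"dz": 1.6,"rx": 0,"ry": 0,"rz": 0,"gripper": 255},
])

```text
clock: 16.55
tcp_pos: [0.4897, -0.3172, 0.0617]
eef_rot: [179.9, 0.2, 87.4]
force: [1.3, -6.1, -4.9]
gripper_width: 0.0006
gripper_force: 3.1
```

```bash
python3 -c "
from h import *
where('c')"
```

```text
t 16.55 out 14.9 up -22.3 lx -43.4 F [ 1.3 -6.1 -4.9] 7.9
```

>>> apply_moves([
  {"dx": 1,"dy": 0,"dz": 0.8,"rx": 0,"ry": 0,"rz": 0,"gripper": 255},
  {"dx": 2,"dy": 0,"dz": 1.5,"rx": 0,"ry": 0,"rz": 0,"gripper": 255},
  {"dx": 2,"dy": 0,"dz": 1.5,"rx": 0,"ry": 0,"rz": 0,"gripper": 255},
])

```text
clock: 16.85
tcp_pos: [0.4895, -0.315, 0.0605]
eef_rot: [179.9, 0.1, 87.4]
force: [-1.9, -8.6, 2.4]
gripper_width: 0.0008
gripper_force: 4.0
```

```bash
python3 -c "
from h import *
where('c')"
```

```text
t 16.85 out 12.6 up -23.5 lx -43.7 F [-1.9 -8.6  2.4] 9.1
```

>>> apply_moves([
  {"dx": 1,"dy": 0,"dz": 0.5,"rx": 0,"ry": 0,"rz": 0,"gripper": 255},
  {"dx": 1.5,"dy": 0,"dz": 0.8,"rx": 0,"ry": 0,"rz": 0,"gripper": 255},
  {"dx": 1.5,"dy": 0,"dz": 0.8,"rx": 0,"ry": 0,"rz": 0,"gripper": 255},
])

```text
clock: 17.15
tcp_pos: [0.4896, -0.3148, 0.0601]
eef_rot: [179.9, 0.2, 87.3]
force: [-2.4, -11.5, 5.7]
gripper_width: 0.0006
gripper_force: 5.7
```

```bash
python3 -c "
from h import *
where('c')"
```

```text
t 17.15 out 12.5 up -23.9 lx -43.5 F [ -2.4 -11.5   5.7] 13.1
```

>>> apply_moves([
  {"dx": -10,"dy": 0,"dz": 0,"rx": 0,"ry": 0,"rz": 0,"gripper": 255},
  {"dx": -24,"dy": 0,"dz": 0,"rx": 0,"ry": 0,"rz": 0,"gripper": 255},
  {"dx": -24,"dy": 0,"dz": -35,"rx": 0,"ry": 0,"rz": 0,"gripper": 255},
  {"dx": -20,"dy": 15,"dz": -72,"rx": 0,"ry": 0,"rz": 0,"gripper": 255},
  {"dx": -12,"dy": 50,"dz": -75,"rx": 0,"ry": 0,"rz": 0,"gripper": 255},
])

```text
clock: 17.65
tcp_pos: [0.5379, -0.3284, 0.1382]
eef_rot: [179.9, 0.1, 87.3]
force: [0.6, -0.6, 0.3]
gripper_width: 0.0005
gripper_force: 0.0
```

>>> apply_moves([
  {"dx": 0,"dy": 30,"dz": 0,"rx": 0,"ry": 0,"rz": 0,"gripper": 255},
  {"dx": 0,"dy": 38,"dz": 3,"rx": 0,"ry": 0,"rz": 0,"gripper": 255},
  {"dx": 0,"dy": 38,"dz": 6,"rx": 0,"ry": 0,"rz": 0,"gripper": 255},
])

```text
clock: 17.95
tcp_pos: [0.5775, -0.327, 0.1274]
eef_rot: [-180.0, -0.0, 87.6]
force: [-0.9, 0.9, 0.0]
gripper_width: 0.0003
gripper_force: 0.0
```

```bash
python3 - <<'E'
from h import *
where('b');print(r.state()["joint_pos"].round(1),r.state()["eef_rot"])
plan(clip("b",22,30),down(87.6))
E
```

```text
t 17.95 out 21.0 up 43.4 lx 44.8 F [-0.9  0.9  0. ] 1.3
[ 20.4  37.1   6.6 105.3  -6.5  38.   28.4] [-1.79980385e+02 -3.25677884e-02  8.75848597e+01]
d [-1.1  0.2 13.4] r [-0.02 -0.03 -0.02]
```

>>> apply_moves([
  {"dx": -1,"dy": 0,"dz": 7,"rx": 0,"ry": 0,"rz": 0,"gripper": 255},
  {"dx": -1.5,"dy": 0,"dz": 14,"rx": 0,"ry": 0,"rz": 0,"gripper": 255},
  {"dx": -2.5,"dy": 0,"dz": 24,"rx": 0,"ry": 0,"rz": 0,"gripper": 255},
  {"dx": -4,"dy": 0,"dz": 32,"rx": 0,"ry": 0,"rz": 0,"gripper": 255},
  {"dx": -5.5,"dy": 0,"dz": 41,"rx": 0,"ry": 0,"rz": 0,"gripper": 255},
])

```text
clock: 18.45
tcp_pos: [0.5762, -0.3331, 0.0863]
eef_rot: [-180.0, -0.0, 87.5]
force: [-0.3, 0.9, -0.1]
gripper_width: 0.0005
gripper_force: 0.0
```

>>> apply_moves([
  {"dx": 0,"dy": 0,"dz": 4,"rx": 0,"ry": 0,"rz": 0,"gripper": 255},
  {"dx": 0.5,"dy": 0,"dz": 8,"rx": 0,"ry": 0,"rz": 0,"gripper": 255},
  {"dx": 1.5,"dy": 0,"dz": 12,"rx": 0,"ry": 0,"rz": 0,"gripper": 255},
  {"dx": 3,"dy": 0,"dz": 15.5,"rx": 0,"ry": 0,"rz": 0,"gripper": 255},
  {"dx": 3,"dy": 0,"dz": 15.5,"rx": 0,"ry": 0,"rz": 0,"gripper": 255},
])

```text
clock: 18.95
tcp_pos: [0.5768, -0.3296, 0.0714]
eef_rot: [-180.0, 0.0, 87.5]
force: [1.0, 0.5, -0.5]
gripper_width: 0.0001
gripper_force: 0.1
```

```bash
python3 -c "
from h import *
where('b')"
```

```text
t 18.95 out 23.6 up -12.6 lx 44.2 F [ 1.   0.5 -0.5] 1.2
```

>>> apply_moves([
  {"dx": 1.4,"dy": 0,"dz": 2.1,"rx": 0,"ry": 0,"rz": 0,"gripper": 255},
  {"dx": 2.3,"dy": 0,"dz": 3.1,"rx": 0,"ry": 0,"rz": 0,"gripper": 255},
  {"dx": 3.2,"dy": 0,"dz": 4.1,"rx": 0,"ry": 0,"rz": 0,"gripper": 255},
  {"dx": 4.1,"dy": 0,"dz": 5.1,"rx": 0,"ry": 0,"rz": 0,"gripper": 255},
  {"dx": 5,"dy": 0,"dz": 6,"rx": 0,"ry": 0,"rz": 0,"gripper": 255},
])

```text
clock: 19.45
tcp_pos: [0.5775, -0.3283, 0.067]
eef_rot: [179.8, 0.3, 87.4]
force: [-1.3, -10.8, 7.9]
gripper_width: 0.0003
gripper_force: 5.3
```

>>> apply_moves([
  {"dx": 1,"dy": 0,"dz": 0.9,"rx": 0,"ry": 0,"rz": 0,"gripper": 255},
  {"dx": 2,"dy": 0,"dz": 1.7,"rx": 0,"ry": 0,"rz": 0,"gripper": 255},
  {"dx": 2,"dy": 0,"dz": 1.7,"rx": 0,"ry": 0,"rz": 0,"gripper": 255},
])

```text
clock: 19.75
tcp_pos: [0.5778, -0.328, 0.0658]
eef_rot: [179.7, 0.4, 87.3]
force: [-1.8, -12.8, 8.2]
gripper_width: 0.0004
gripper_force: 6.5
```

```bash
python3 -c "
from h import *
where('b')"
```

```text
t 19.75 out 21.9 up -18.2 lx 45.1 F [ -1.8 -12.8   8.2] 15.3
```

>>> apply_moves([
  {"dx": 0.6,"dy": 0,"dz": 0.5,"rx": 0,"ry": 0,"rz": 0,"gripper": 255},
  {"dx": 1.2,"dy": 0,"dz": 1,"rx": 0,"ry": 0,"rz": 0,"gripper": 255},
  {"dx": 1.2,"dy": 0,"dz": 1,"rx": 0,"ry": 0,"rz": 0,"gripper": 255},
])

```text
clock: 20.05
tcp_pos: [0.5779, -0.328, 0.0654]
eef_rot: [179.7, 0.5, 87.3]
force: [-0.9, -15.6, 11.3]
gripper_width: 0.0006
gripper_force: 7.8
```

```bash
python3 -c "
from h import *
where('b')"
```

```text
t 20.05 out 22.0 up -18.6 lx 45.2 F [ -0.9 -15.6  11.3] 19.2
```

```bash
python3 - <<'E'
from h import *
S=r.capture("scene")["frame"][:,:,::-1];T=r.capture("top")["frame"][:,:,::-1]
print(r.state()["wrist_torque"],r.state()["force"])
A=cv2.resize(S[150:330,320:480],None,fx=3.2,fy=3.2,interpolation=cv2.INTER_CUBIC);B=cv2.resize(T[110:290,340:420],None,fx=3.2,fy=3.2)
cv2.imwrite("pics/b_jam.png",np.hstack([A,B]))
E
```

```text
[-3.0482056   0.3542694  -0.06681045] [ -1.63146714 -15.88462821  11.50732654]
```

View pics/b_jam.png

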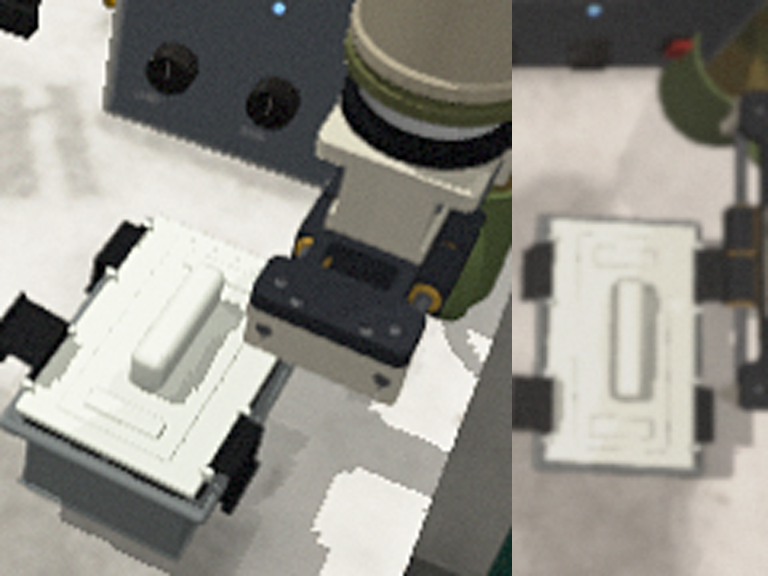

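The picture shows clip b only part-way, and the moment places the load on the clip, centred, so the gripper isn't on the mug. My push is 36° down while the swing there runs about 50° down, so I shift the push downward.

>>> apply_moves([
  {"dx": -1,"dy": 0,"dz": 0.6,"rx": 0,"ry": 0,"rz": 0,"gripper": 255},
  {"dx": -1,"dy": 0,"dz": 1.2,"rx": 0,"ry": 0,"rz": 0,"gripper": 255},
])

```text
clock: 20.35
tcp_pos: [0.5779, -0.328, 0.0638]
eef_rot: [179.7, 0.4, 87.3]
force: [-0.9, -12.5, 8.7]
gripper_width: 0.0008
gripper_force: 6.6
```

```bash
python3 -c "
from h import *
where('b')"
```

```text
t 20.35 out 22.0 up -20.2 lx 45.3 F [ -0.9 -12.5   8.7] 15.3
```

>>> apply_moves([
  {"dx": -6,"dy": 0,"dz": 0,"rx": 0,"ry": 0,"rz": 0,"gripper": 255},
  {"dx": -11,"dy": 0,"dz": 0,"rx": 0,"ry": 0,"rz": 0,"gripper": 255},
  {"dx": -11,"dy": 0,"dz": -7,"rx": 0,"ry": 0,"rz": 0,"gripper": 255},
  {"dx": -10,"dy": 0,"dz": -14,"rx": 0,"ry": 0,"rz": 0,"gripper": 255},
  {"dx": -10,"dy": 0,"dz": -14,"rx": 0,"ry": 0,"rz": 0,"gripper": 255},
])

```text
clock: 20.85
tcp_pos: [0.5773, -0.3321, 0.0769]
eef_rot: [179.9, -0.0, 87.5]
force: [0.9, 1.0, -0.9]
gripper_width: 0.0004
gripper_force: 0.0
```

```bash
python3 -c "
from h import *
where('b')"
```

```text
t 20.85 out 26.1 up -7.1 lx 44.8 F [ 0.9  1.  -0.9] 1.6
```

>>> apply_moves([
  {"dx": 2.2,"dy": 0,"dz": 3,"rx": 0,"ry": 0,"rz": 0,"gripper": 255},
  {"dx": 4.4,"dy": 0,"dz": 5.8,"rx": 0,"ry": 0,"rz": 0,"gripper": 255},
  {"dx": 6,"dy": 0,"dz": 7,"rx": 0,"ry": 0,"rz": 0,"gripper": 255},
  {"dx": 7.5,"dy": 0,"dz": 8.3,"rx": 0,"ry": 0,"rz": 0,"gripper": 255},
  {"dx": 7.5,"dy": 0,"dz": 8.3,"rx": 0,"ry": 0,"rz": 0,"gripper": 255},
])

```text
clock: 21.35
tcp_pos: [0.5772, -0.328, 0.068]
eef_rot: [179.9, 0.2, 87.4]
force: [-1.4, -7.7, 4.5]
gripper_width: 0.0003
gripper_force: 3.9
```

>>> apply_moves([
  {"dx": 0.9,"dy": 0,"dz": 0.8,"rx": 0,"ry": 0,"rz": 0,"gripper": 255},
  {"dx": 1.8,"dy": 0,"dz": 1.6,"rx": 0,"ry": 0,"rz": 0,"gripper": 255},
  {"dx": 1.8,"dy": 0,"dz": 1.6,"rx": 0,"ry": 0,"rz": 0,"gripper": 255},
])

```text
clock: 21.65
tcp_pos: [0.5774, -0.3279, 0.067]
eef_rot: [179.8, 0.3, 87.3]
force: [-2.0, -10.6, 7.6]
gripper_width: 0.0005
gripper_force: 5.9
```

>>> apply_moves([
  {"dx": 0.7,"dy": 0,"dz": 1.2,"rx": 0,"ry": 0,"rz": 0,"gripper": 255},
  {"dx": 1,"dy": 0,"dz": 2.2,"rx": 0,"ry": 0,"rz": 0,"gripper": 255},
  {"dx": 1,"dy": 0,"dz": 2.2,"rx": 0,"ry": 0,"rz": 0,"gripper": 255},
])

```text
clock: 21.95
tcp_pos: [0.5776, -0.328, 0.0652]
eef_rot: [179.8, 0.4, 87.3]
force: [-0.7, -13.4, 9.7]
gripper_width: 0.0003
gripper_force: 6.9
```

>>> apply_moves([
  {"dx": 0.5,"dy": 0,"dz": 0.6,"rx": 0,"ry": 0,"rz": 0,"gripper": 255},
  {"dx": 1,"dy": 0,"dz": 1.2,"rx": 0,"ry": 0,"rz": 0,"gripper": 255},
  {"dx": 1,"dy": 0,"dz": 1.2,"rx": 0,"ry": 0,"rz": 0,"gripper": 255},
])

```text
clock: 22.25
tcp_pos: [0.5778, -0.3278, 0.0643]
eef_rot: [179.7, 0.5, 87.3]
force: [-0.9, -15.5, 9.4]
gripper_width: 0.0004
gripper_force: 7.9
```

>>> apply_moves([
  {"dx": 0.5,"dy": 0,"dz": 0.4,"rx": 0,"ry": 0,"rz": 0,"gripper": 255},
  {"dx": 1,"dy": 0,"dz": 0.6,"rx": 0,"ry": 0,"rz": 0,"gripper": 255},
  {"dx": 1,"dy": 0,"dz": 0.6,"rx": 0,"ry": 0,"rz": 0,"gripper": 255},
])

```text
clock: 22.55
tcp_pos: [0.5779, -0.3277, 0.064]
eef_rot: [179.7, 0.5, 87.2]
force: [-1.8, -17.0, 12.0]
gripper_width: 0.0002
gripper_force: 8.8
```

>>> apply_moves([
  {"dx": -1,"dy": 0,"dz": 0.8,"rx": 0,"ry": 0,"rz": 0,"gripper": 255},
  {"dx": -1,"dy": 2,"dz": 0.8,"rx": 0,"ry": 0,"rz": 0,"gripper": 255},
  {"dx": -1,"dy": -2,"dz": 0.8,"rx": 0,"ry": 0,"rz": 0,"gripper": 255},
  {"dx": -0.5,"dy": 0,"dz": 0.8,"rx": 0,"ry": 0,"rz": 0,"gripper": 255},
])

```text
clock: 22.95
tcp_pos: [0.5778, -0.327, 0.0627]
eef_rot: [179.7, 0.4, 87.3]
force: [-4.4, -16.7, 6.9]
gripper_width: 0.0002
gripper_force: 8.3
```

```bash
python3 - <<'E'
from h import *
where('b');s=r.state();print(s["wrist_torque"],s["joint_pos"].round(1))
S=r.capture("scene");T=r.capture("top")
# expected clip b / lid corners for overlays
A=cv2.resize(S["frame"][205:315,325:425,::-1],None,fx=4,fy=4,interpolation=cv2.INTER_CUBIC);B=cv2.resize(T["frame"][165:275,340:425,::-1],None,fx=4,fy=4,interpolation=cv2.INTER_CUBIC)
cv2.imwrite("pics/b2.png",np.hstack([A,B]))
E
```

```text
t 22.95 out 20.9 up -21.3 lx 45.1 F [ -4.4 -16.7   6.9] 18.6
[-3.33914307  0.80455596  0.02164553] [ 20.7  41.9   5.9 107.5  -7.2  30.6  28.5]
```

View pics/b2.png

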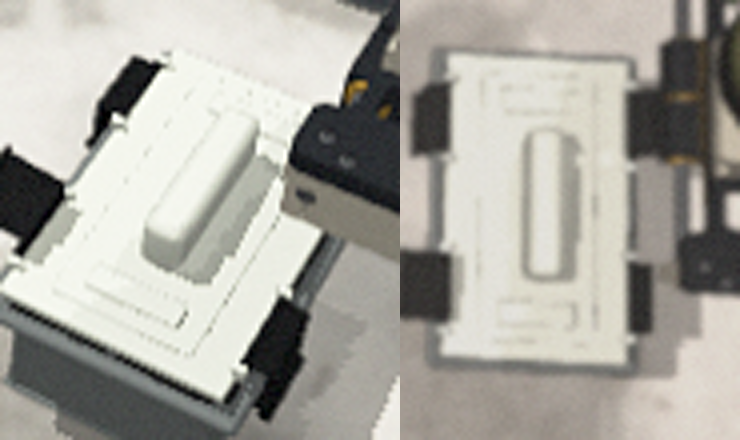

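Clip b's finger has now moved 1 mm inward: the dither freed it. Going on with small dithered steps.

>>> apply_moves([
  {"dx": 0.4,"dy": 0,"dz": 0.2,"rx": 0,"ry": 0,"rz": 0,"gripper": 255},
  {"dx": 0.6,"dy": 2,"dz": 0.2,"rx": 0,"ry": 0,"rz": 0,"gripper": 255},
  {"dx": 0.6,"dy": -1,"dz": 0.2,"rx": 0,"ry": 0,"rz": 0,"gripper": 255},
  {"dx": 0.8,"dy": 1,"dz": 0.2,"rx": 0,"ry": 0,"rz": 0,"gripper": 255},
])

```text
clock: 23.45
tcp_pos: [0.5783, -0.3267, 0.0624]
eef_rot: [179.8, 0.5, 87.3]
force: [-4.9, -18.1, 8.9]
gripper_width: 0.0005
gripper_force: 8.7
```

>>> apply_moves([
  {"dx": -12,"dy": 0,"dz": 0,"rx": 0,"ry": 0,"rz": 0,"gripper": 255},
  {"dx": -28,"dy": 0,"dz": 0,"rx": 0,"ry": 0,"rz": 0,"gripper": 255},
  {"dx": -28,"dy": 0,"dz": -45,"rx": 0,"ry": 0,"rz": 0,"gripper": 255},
  {"dx": -28,"dy": 0,"dz": -95,"rx": 0,"ry": 0,"rz": 0,"gripper": 255},
  {"dx": 10,"dy": -30,"dz": -105,"rx": 0,"ry": 0,"rz": 0,"gripper": 255},
])

```text
clock: 23.95
tcp_pos: [0.553, -0.3147, 0.1704]
eef_rot: [179.4, 0.3, 87.3]
force: [1.2, 0.3, -0.4]
gripper_width: 0.0006
gripper_force: 0.0
```

>>> apply_moves([
  {"dx": 45,"dy": -20,"dz": 0,"rx": 0,"ry": 0,"rz": 0,"gripper": 255},
  {"dx": 90,"dy": -40,"dz": 0,"rx": 0,"ry": 0,"rz": 0,"gripper": 255},
  {"dx": 133,"dy": -60,"dz": 0,"rx": 0,"ry": 0,"rz": 0,"gripper": 255},
  {"dx": 133,"dy": -60,"dz": 25,"rx": 0,"ry": 0,"rz": 0,"gripper": 255},
  {"dx": 133,"dy": -60,"dz": 35,"rx": 0,"ry": 0,"rz": 0,"gripper": 255},
])

```text
clock: 24.45
tcp_pos: [0.494, -0.1718, 0.1297]
eef_rot: [-179.9, -0.0, 87.7]
force: [0.3, -0.7, 0.7]
gripper_width: 0.0007
gripper_force: 0.0
```

```bash
python3 - <<'E'
from h import *
where('d');plan(clip("d",22,30),down(87.6))
E=edge_pts("lid");T=r.capture("top");S=r.capture("scene")
for c in ([T],[S],[T,S]): print(fit("lid",c,[.537,-.247,-2.4],E[:50],.0503)[:2],fit("lid",c,[.537,-.247,-2.4],E,.0503)[:2])
E
```

```text
t 24.45 out 17.5 up 45.7 lx -45.2 F [ 0.3 -0.7  0.7] 1.1
d [ 4.4  0.2 15.7] r [-0.08 -0.05  0.06]
(array([ 0.52678608, -2.41478188, 12.66339579]), np.float64(nan)) (array([ 0.53649018, -0.24714383, -3.58680945]), np.float64(0.8024195106432563))
(array([ 0.54281551, -0.16496044, -9.06470057]), np.float64(0.4429378053361554)) (array([ 0.53854102, -0.24502086, -0.71755457]), np.float64(0.7232457438340982))
(array([ 0.54741121, -0.17486246, -5.4115372 ]), np.float64(0.5206341001804577)) (array([ 0.53905448, -0.24568294, -1.53484248]), np.float64(0.7758285121259728))
  return _methods._mean(a, axis=axis, dtype=dtype,
  ret = ret.dtype.type(ret / rcount)
```

>>> apply_moves([
  {"dx": 4.5,"dy": 0,"dz": 8,"rx": 0,"ry": 0,"rz": 0,"gripper": 255},
  {"dx": 5,"dy": 0,"dz": 17,"rx": 0,"ry": 0,"rz": 0,"gripper": 255},
  {"dx": 6,"dy": 0,"dz": 26,"rx": 0,"ry": 0,"rz": 0,"gripper": 255},
  {"dx": 7.5,"dy": 0,"dz": 34,"rx": 0,"ry": 0,"rz": 0,"gripper": 255},
  {"dx": 9,"dy": 0,"dz": 43,"rx": 0,"ry": 0,"rz": 0,"gripper": 255},
])

```text
clock: 25.05
tcp_pos: [0.4949, -0.164, 0.0872]
eef_rot: [-180.0, -0.0, 87.5]
force: [0.1, 2.0, 1.4]
gripper_width: 0.0005
gripper_force: 1.0
```

>>> apply_moves([
  {"dx": 0,"dy": 0,"dz": 4,"rx": 0,"ry": 0,"rz": 0,"gripper": 255},
  {"dx": -0.5,"dy": 0,"dz": 8,"rx": 0,"ry": 0,"rz": 0,"gripper": 255},
  {"dx": -1.5,"dy": 0,"dz": 12,"rx": 0,"ry": 0,"rz": 0,"gripper": 255},
  {"dx": -3,"dy": 0,"dz": 15.5,"rx": 0,"ry": 0,"rz": 0,"gripper": 255},
  {"dx": -3,"dy": 0,"dz": 15.5,"rx": 0,"ry": 0,"rz": 0,"gripper": 255},
])

```text
clock: 25.55
tcp_pos: [0.4946, -0.1677, 0.072]
eef_rot: [-180.0, 0.0, 87.5]
force: [0.2, 0.5, 0.0]
gripper_width: 0.0002
gripper_force: 0.1
```

>>> apply_moves([
  {"dx": -1.2,"dy": 0,"dz": 2.1,"rx": 0,"ry": 0,"rz": 0,"gripper": 255},
  {"dx": -2,"dy": 0,"dz": 3.1,"rx": 0,"ry": 0,"rz": 0,"gripper": 255},
  {"dx": -2.8,"dy": 0,"dz": 4.1,"rx": 0,"ry": 0,"rz": 0,"gripper": 255},
  {"dx": -3.6,"dy": 0,"dz": 5.1,"rx": 0,"ry": 0,"rz": 0,"gripper": 255},
  {"dx": -3.6,"dy": 0,"dz": 5.1,"rx": 0,"ry": 0,"rz": 0,"gripper": 255},
])

```text
clock: 26.05
tcp_pos: [0.4947, -0.1703, 0.0675]
eef_rot: [180.0, -0.0, 87.5]
force: [0.1, 4.6, 3.7]
gripper_width: 0.0009
gripper_force: 2.4
```

```bash
python3 -c "
from h import *
where('d')"
```

```text
t 26.05 out 19.1 up -16.5 lx -44.5 F [0.1 4.6 3.7] 5.9
```

>>> apply_moves([
  {"dx": -1,"dy": 0,"dz": 1,"rx": 0,"ry": 0,"rz": 0,"gripper": 255},
  {"dx": -2,"dy": 0,"dz": 2,"rx": 0,"ry": 0,"rz": 0,"gripper": 255},
  {"dx": -3,"dy": 0,"dz": 2.8,"rx": 0,"ry": 0,"rz": 0,"gripper": 255},
])

```text
clock: 26.35
tcp_pos: [0.4945, -0.1728, 0.0647]
eef_rot: [-180.0, -0.1, 87.6]
force: [-0.4, 5.5, 5.4]
gripper_width: 0.0004
gripper_force: 3.4
```

>>> apply_moves([
  {"dx": -1,"dy": 0,"dz": 0.8,"rx": 0,"ry": 0,"rz": 0,"gripper": 255},
  {"dx": -2,"dy": 0,"dz": 1.5,"rx": 0,"ry": 0,"rz": 0,"gripper": 255},
  {"dx": -2,"dy": 0,"dz": 1.5,"rx": 0,"ry": 0,"rz": 0,"gripper": 255},
])

```text
clock: 26.65
tcp_pos: [0.4944, -0.1757, 0.0629]
eef_rot: [180.0, -0.0, 87.5]
force: [-0.0, 4.8, 2.5]
gripper_width: 0.0004
gripper_force: 2.2
```

>>> apply_moves([
  {"dx": -1.2,"dy": 0,"dz": 0.8,"rx": 0,"ry": 0,"rz": 0,"gripper": 255},
  {"dx": -2.2,"dy": 0,"dz": 1.4,"rx": 0,"ry": 0,"rz": 0,"gripper": 255},
  {"dx": -2.2,"dy": 0,"dz": 1.4,"rx": 0,"ry": 0,"rz": 0,"gripper": 255},
])

```text
clock: 26.95
tcp_pos: [0.4944, -0.1758, 0.0617]
eef_rot: [-180.0, -0.1, 87.6]
force: [-0.6, 11.6, 8.8]
gripper_width: 0.0003
gripper_force: 6.1
```

>>> apply_moves([
  {"dx": -1,"dy": 0,"dz": 0.4,"rx": 0,"ry": 0,"rz": 0,"gripper": 255},
  {"dx": -1.5,"dy": 0,"dz": 0.6,"rx": 0,"ry": 0,"rz": 0,"gripper": 255},
  {"dx": -1.5,"dy": 0,"dz": 0.6,"rx": 0,"ry": 0,"rz": 0,"gripper": 255},
])

```text
clock: 27.25
tcp_pos: [0.4944, -0.1763, 0.0613]
eef_rot: [-180.0, -0.2, 87.7]
force: [0.0, 15.6, 13.3]
gripper_width: 0.0001
gripper_force: 8.1
```

>>> apply_moves([
  {"dx": 12,"dy": 0,"dz": 0,"rx": 0,"ry": 0,"rz": 0,"gripper": 255},
  {"dx": 28,"dy": 0,"dz": 0,"rx": 0,"ry": 0,"rz": 0,"gripper": 255},
  {"dx": 28,"dy": 0,"dz": -45,"rx": 0,"ry": 0,"rz": 0,"gripper": 255},
  {"dx": 28,"dy": 0,"dz": -95,"rx": 0,"ry": 0,"rz": 0,"gripper": 255},
  {"dx": -10,"dy": 30,"dz": -105,"rx": 0,"ry": 0,"rz": 0,"gripper": 255},
])

```text
clock: 27.75
tcp_pos: [0.5234, -0.1876, 0.1705]
eef_rot: [179.8, -0.0, 87.8]
force: [1.9, 0.2, -0.2]
gripper_width: 0.0006
gripper_force: 0.0
```

>>> apply_moves([
  {"dx": -45,"dy": 20,"dz": 0,"rx": 0,"ry": 0,"rz": 0,"gripper": 255},
  {"dx": -90,"dy": 40,"dz": 0,"rx": 0,"ry": 0,"rz": 0,"gripper": 255},
  {"dx": -135,"dy": 59,"dz": 0,"rx": 0,"ry": 0,"rz": 0,"gripper": 255},
  {"dx": -136,"dy": 59,"dz": 25,"rx": 0,"ry": 0,"rz": 0,"gripper": 255},
  {"dx": -136,"dy": 59,"dz": 35,"rx": 0,"ry": 0,"rz": 0,"gripper": 255},
])

```text
clock: 28.25
tcp_pos: [0.5755, -0.3311, 0.1288]
eef_rot: [-179.9, 0.0, 87.3]
force: [-0.3, 1.5, 0.4]
gripper_width: 0.0007
gripper_force: 0.0
```

```bash
python3 - <<'E'
from h import *
where('b')
S=r.capture("scene")["frame"][:,:,::-1];T=r.capture("top")["frame"][:,:,::-1]
A=cv2.resize(S[205:315,320:425],None,fx=4,fy=4,interpolation=cv2.INTER_CUBIC);B=cv2.resize(T[165:275,330:420],None,fx=4,fy=4,interpolation=cv2.INTER_CUBIC)
cv2.imwrite("pics/d_shut.png",np.hstack([A,B]))
E
```

```text
t 28.25 out 25.1 up 44.8 lx 43.0 F [-0.3  1.5  0.4] 1.6
```

View pics/d_shut.png

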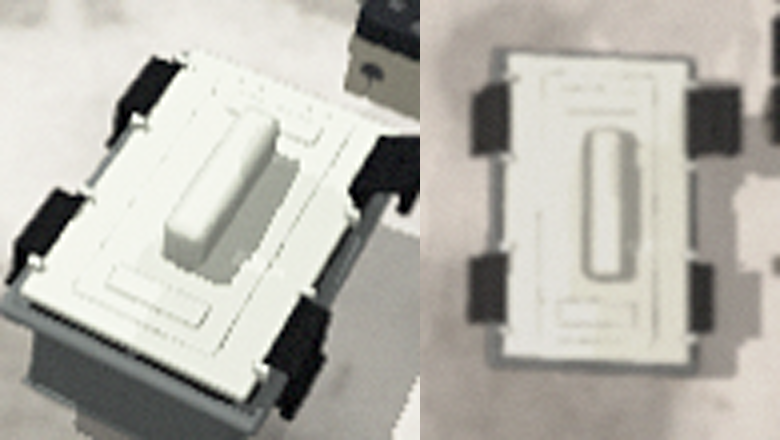

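Clips a, d and c are shut and b still stands out at about (715,120), with everything centred. Back to clip b, pushing lower on the skirt this time so the nose reaction pulls the lid toward it.

>>> apply_moves([
  {"dx": 1,"dy": 2.5,"dz": 17,"rx": 0,"ry": 0,"rz": 0,"gripper": 255},
  {"dx": 1,"dy": 2.5,"dz": 33,"rx": 0,"ry": 0,"rz": 0,"gripper": 255},
  {"dx": -2,"dy": 2.5,"dz": 42,"rx": 0,"ry": 0,"rz": 0,"gripper": 255},
  {"dx": -1.5,"dy": 2.5,"dz": 50,"rx": 0,"ry": 0,"rz": 0,"gripper": 255},
  {"dx": -0.5,"dy": 2.5,"dz": 55,"rx": 0,"ry": 0,"rz": 0,"gripper": 255},
])

```text
clock: 28.85
tcp_pos: [0.579, -0.3299, 0.0751]
eef_rot: [-180.0, -0.0, 87.5]
force: [0.2, 0.1, 0.3]
gripper_width: 0.0003
gripper_force: 0.0
```

>>> apply_moves([
  {"dx": 2,"dy": 0,"dz": 4,"rx": 0,"ry": 0,"rz": 0,"gripper": 255},
  {"dx": 3.5,"dy": 0,"dz": 6.4,"rx": 0,"ry": 0,"rz": 0,"gripper": 255},
  {"dx": 5.2,"dy": 0,"dz": 8.5,"rx": 0,"ry": 0,"rz": 0,"gripper": 255},
  {"dx": 6.5,"dy": 0,"dz": 9.5,"rx": 0,"ry": 0,"rz": 0,"gripper": 255},
  {"dx": 6.5,"dy": 0,"dz": 9.5,"rx": 0,"ry": 0,"rz": 0,"gripper": 255},
])

```text
clock: 29.35
tcp_pos: [0.5799, -0.3274, 0.0681]
eef_rot: [179.8, 0.3, 87.4]
force: [-0.8, -9.8, 5.5]
gripper_width: 0.0006
gripper_force: 4.8
```

```bash
python3 -c "
from h import *
where('b')"
```

```text
t 29.35 out 21.2 up -15.9 lx 47.2 F [-0.8 -9.8  5.5] 11.3
```

>>> apply_moves([
  {"dx": 0,"dy": -0.5,"dz": 1.2,"rx": 0,"ry": 0,"rz": 0,"gripper": 255},
  {"dx": 0,"dy": -1,"dz": 2.5,"rx": 0,"ry": 0,"rz": 0,"gripper": 255},
  {"dx": 0.8,"dy": -1,"dz": 3.5,"rx": 0,"ry": 0,"rz": 0,"gripper": 255},
  {"dx": 0.8,"dy": -1,"dz": 3.5,"rx": 0,"ry": 0,"rz": 0,"gripper": 255},
])

```text
clock: 29.75
tcp_pos: [0.5798, -0.3275, 0.0652]
eef_rot: [179.7, 0.4, 87.3]
force: [-1.5, -11.0, 7.4]
gripper_width: 0.0005
gripper_force: 5.5
```

>>> apply_moves([
  {"dx": 0.8,"dy": 0,"dz": 0.6,"rx": 0,"ry": 0,"rz": 0,"gripper": 255},
  {"dx": 1.5,"dy": 1.5,"dz": 1.2,"rx": 0,"ry": 0,"rz": 0,"gripper": 255},
  {"dx": 1.5,"dy": -1.5,"dz": 1.2,"rx": 0,"ry": 0,"rz": 0,"gripper": 255},
  {"dx": 1.5,"dy": 0,"dz": 1.2,"rx": 0,"ry": 0,"rz": 0,"gripper": 255},
])

```text
clock: 30.15
tcp_pos: [0.58, -0.327, 0.0643]
eef_rot: [179.6, 0.4, 87.3]
force: [-2.0, -14.7, 7.8]
gripper_width: 0.0006
gripper_force: 7.1
```

>>> apply_moves([
  {"dx": 0.5,"dy": 1.5,"dz": 0.8,"rx": 0,"ry": 0,"rz": 0,"gripper": 255},
  {"dx": 0.9,"dy": -1.5,"dz": 1.2,"rx": 0,"ry": 0,"rz": 0,"gripper": 255},
  {"dx": 1.2,"dy": 1.5,"dz": 1.4,"rx": 0,"ry": 0,"rz": 0,"gripper": 255},
  {"dx": 1.2,"dy": -1,"dz": 1.4,"rx": 0,"ry": 0,"rz": 0,"gripper": 255},
  {"dx": 1.2,"dy": 0,"dz": 1.4,"rx": 0,"ry": 0,"rz": 0,"gripper": 255},
])

```text
clock: 30.65
tcp_pos: [0.5805, -0.3269, 0.0633]
eef_rot: [179.6, 0.5, 87.3]
force: [-0.8, -15.8, 9.3]
gripper_width: 0.0005
gripper_force: 8.1
```

>>> apply_moves([
  {"dx": 0.6,"dy": 1.5,"dz": 0,"rx": 0,"ry": 0,"rz": 0,"gripper": 255},
  {"dx": 1.1,"dy": -1.5,"dz": 0,"rx": 0,"ry": 0,"rz": 0,"gripper": 255},
  {"dx": 1.4,"dy": 1.5,"dz": 0,"rx": 0,"ry": 0,"rz": 0,"gripper": 255},
  {"dx": 1.4,"dy": -1.5,"dz": 0,"rx": 0,"ry": 0,"rz": 0,"gripper": 255},
  {"dx": 1.4,"dy": 0,"dz": 0,"rx": 0,"ry": 0,"rz": 0,"gripper": 255},
])

```text
clock: 31.15
tcp_pos: [0.5809, -0.3265, 0.0636]
eef_rot: [179.5, 0.6, 87.3]
force: [-1.7, -19.0, 10.4]
gripper_width: 0.0009
gripper_force: 9.4
```

>>> apply_moves([
  {"dx": 0.2,"dy": -1,"dz": 0.1,"rx": 0,"ry": 0,"rz": 0,"gripper": 255},
  {"dx": 0.4,"dy": -2,"dz": 0.1,"rx": 0,"ry": 0,"rz": 0,"gripper": 255},
  {"dx": 0.5,"dy": -1,"dz": 0.1,"rx": 0,"ry": 0,"rz": 0,"gripper": 255},
  {"dx": 0.5,"dy": 0,"dz": 0.1,"rx": 0,"ry": 0,"rz": 0,"gripper": 255},
  {"dx": 0.6,"dy": -1,"dz": 0.1,"rx": 0,"ry": 0,"rz": 0,"gripper": 255},
])

```text
clock: 31.65
tcp_pos: [0.5807, -0.3265, 0.0636]
eef_rot: [179.4, 0.7, 87.2]
force: [5.1, -20.3, 8.6]
gripper_width: 0.0001
gripper_force: 9.9
```

Clip b isn't passing at 22 N. Clip d's pin sat outboard and it snapped easily, while repeated +y pushes have shifted this end of the lid inward. I'll back off and push the rib toward −y to bring that end back.

>>> apply_moves([
  {"dx": -14,"dy": 0,"dz": 0,"rx": 0,"ry": 0,"rz": 0,"gripper": 255},
  {"dx": -30,"dy": 0,"dz": 0,"rx": 0,"ry": 0,"rz": 0,"gripper": 255},
  {"dx": -30,"dy": 0,"dz": -40,"rx": 0,"ry": 0,"rz": 0,"gripper": 255},
  {"dx": -30,"dy": 0,"dz": -80,"rx": 0,"ry": 0,"rz": 0,"gripper": 255},
  {"dx": 10,"dy": -10,"dz": -80,"rx": 0,"ry": 0,"rz": 0,"gripper": 255},
])

```text
clock: 32.15
tcp_pos: [0.5701, -0.3143, 0.145]
eef_rot: [179.6, 0.3, 87.1]
force: [0.4, 1.4, -0.4]
gripper_width: 0.0005
gripper_force: 0.0
```

>>> apply_moves([
  {"dx": 40,"dy": -8,"dz": 0,"rx": 0,"ry": 0,"rz": 0,"gripper": 255},
  {"dx": 82,"dy": -16,"dz": 0,"rx": 0,"ry": 0,"rz": 0,"gripper": 255},
  {"dx": 82,"dy": -16,"dz": 0,"rx": 0,"ry": 0,"rz": 0,"gripper": 255},
])

```text
clock: 32.45
tcp_pos: [0.5551, -0.2182, 0.1399]
eef_rot: [-179.9, -0.2, 87.9]
force: [-0.3, -0.6, -0.1]
gripper_width: 0.0004
gripper_force: 0.0
```

```bash
python3 - <<'E'
from h import *
where('a');plan(world(LID,[(.024,.0245,.094)])[0],down(87.6))
E
```

```text
t 32.45 out -26.3 up 55.9 lx 17.8 F [-0.3 -0.6 -0.1] 0.7
d [-6.   6.3 45.8] r [-0.15 -0.24  0.3 ]
```

>>> apply_moves([
  {"dx": -3,"dy": 6,"dz": 15,"rx": 0,"ry": 0,"rz": 0,"gripper": 255},
  {"dx": -3,"dy": 6,"dz": 35,"rx": 0,"ry": 0,"rz": 0,"gripper": 255},
  {"dx": -3,"dy": 6,"dz": 45,"rx": 0,"ry": 0,"rz": 0,"gripper": 255},
  {"dx": -3,"dy": 6,"dz": 45,"rx": 0,"ry": 0,"rz": 0,"gripper": 255},
])

```text
clock: 32.85
tcp_pos: [0.5606, -0.2292, 0.0929]
eef_rot: [-179.8, -0.0, 87.4]
force: [0.3, 0.1, 0.2]
gripper_width: 0.0003
gripper_force: 0.0
```

>>> apply_moves([
  {"dx": -5,"dy": 0,"dz": 0,"rx": 0,"ry": 0,"rz": 0,"gripper": 255},
  {"dx": -11,"dy": 0,"dz": 0,"rx": 0,"ry": 0,"rz": 0,"gripper": 255},
  {"dx": -15,"dy": 0,"dz": 0,"rx": 0,"ry": 0,"rz": 0,"gripper": 255},
  {"dx": -20,"dy": 0,"dz": 0,"rx": 0,"ry": 0,"rz": 0,"gripper": 255},
  {"dx": -20,"dy": 0,"dz": 0,"rx": 0,"ry": 0,"rz": 0,"gripper": 255},
])

```text
clock: 33.35
tcp_pos: [0.5607, -0.233, 0.0941]
eef_rot: [-179.6, -1.0, 88.1]
force: [1.0, 43.6, 1.7]
gripper_width: 0.0003
gripper_force: 21.8
```

>>> apply_moves([
  {"dx": -3,"dy": 0,"dz": 0,"rx": 0,"ry": 0,"rz": 0,"gripper": 255},
  {"dx": -3,"dy": 0,"dz": 0,"rx": 0,"ry": 0,"rz": 0,"gripper": 255},
])

```text
clock: 33.55
tcp_pos: [0.5607, -0.2332, 0.0941]
eef_rot: [-179.5, -1.2, 88.2]
force: [1.0, 51.2, 6.3]
gripper_width: 0.0004
gripper_force: 25.7
```

>>> apply_moves([
  {"dx": 10,"dy": 0,"dz": 0,"rx": 0,"ry": 0,"rz": 0,"gripper": 255},
  {"dx": 23,"dy": 0,"dz": 0,"rx": 0,"ry": 0,"rz": 0,"gripper": 255},
  {"dx": 23,"dy": 0,"dz": -25,"rx": 0,"ry": 0,"rz": 0,"gripper": 255},
  {"dx": 23,"dy": 0,"dz": -46,"rx": 0,"ry": 0,"rz": 0,"gripper": 255},
  {"dx": 23,"dy": 0,"dz": -46,"rx": 0,"ry": 0,"rz": 0,"gripper": 255},
])

```text
clock: 34.05
tcp_pos: [0.5633, -0.23, 0.1445]
eef_rot: [179.7, 0.1, 87.4]
force: [0.3, -0.6, -0.1]
gripper_width: 0.0003
gripper_force: 0.0
```

>>> apply_moves([
  {"dx": -40,"dy": 8,"dz": 0,"rx": 0,"ry": 0,"rz": 0,"gripper": 255},
  {"dx": -80,"dy": 16,"dz": 0,"rx": 0,"ry": 0,"rz": 0,"gripper": 255},
  {"dx": -108,"dy": 21,"dz": 0,"rx": 0,"ry": 0,"rz": 0,"gripper": 255},
  {"dx": -108,"dy": 21,"dz": 0,"rx": 0,"ry": 0,"rz": 0,"gripper": 255},
])

```text
clock: 34.45
tcp_pos: [0.577, -0.3433, 0.1412]
eef_rot: [179.9, 0.2, 87.1]
force: [-0.1, -0.1, -0.0]
gripper_width: 0.001
gripper_force: 0.0
```

```bash
python3 - <<'E'
from h import *
where('b')
E
```

```text
t 34.45 out 37.3 up 57.2 lx 44.9 F [-0.1 -0.1 -0. ] 0.1
```

>>> apply_moves([
  {"dx": 13,"dy": 0,"dz": 20,"rx": 0,"ry": 0,"rz": 0,"gripper": 255},
  {"dx": 13,"dy": 0,"dz": 40,"rx": 0,"ry": 0,"rz": 0,"gripper": 255},
  {"dx": 10.5,"dy": 0,"dz": 54,"rx": 0,"ry": 0,"rz": 0,"gripper": 255},
  {"dx": 10.5,"dy": 0,"dz": 62,"rx": 0,"ry": 0,"rz": 0,"gripper": 255},
  {"dx": 11.5,"dy": 0,"dz": 66.5,"rx": 0,"ry": 0,"rz": 0,"gripper": 255},
])

```text
clock: 34.95
tcp_pos: [0.5783, -0.3256, 0.074]
eef_rot: [-180.0, 0.0, 87.5]
force: [0.3, -5.1, 5.6]
gripper_width: -0.0001
gripper_force: 3.3
```

>>> apply_moves([
  {"dx": 1.5,"dy": 0,"dz": 3,"rx": 0,"ry": 0,"rz": 0,"gripper": 255},
  {"dx": 3,"dy": 0,"dz": 5.2,"rx": 0,"ry": 0,"rz": 0,"gripper": 255},
  {"dx": 4.7,"dy": 0,"dz": 7.2,"rx": 0,"ry": 0,"rz": 0,"gripper": 255},
  {"dx": 6,"dy": 0,"dz": 8.5,"rx": 0,"ry": 0,"rz": 0,"gripper": 255},
  {"dx": 6,"dy": 0,"dz": 8.5,"rx": 0,"ry": 0,"rz": 0,"gripper": 255},
])

```text
clock: 35.45
tcp_pos: [0.5787, -0.3198, 0.0668]
eef_rot: [180.0, 0.0, 87.5]
force: [-1.1, -7.8, 3.5]
gripper_width: 0.0004
gripper_force: 4.1
```

>>> apply_moves([
  {"dx": 0.7,"dy": 0,"dz": 0.9,"rx": 0,"ry": 0,"rz": 0,"gripper": 255},
  {"dx": 1.4,"dy": 0,"dz": 1.8,"rx": 0,"ry": 0,"rz": 0,"gripper": 255},
  {"dx": 1.4,"dy": 0,"dz": 1.8,"rx": 0,"ry": 0,"rz": 0,"gripper": 255},
])

```text
clock: 35.75
tcp_pos: [0.5788, -0.3199, 0.0653]
eef_rot: [179.9, 0.1, 87.4]
force: [-1.0, -8.2, 4.2]
gripper_width: 0.0007
gripper_force: 3.8
```

```bash
python3 - <<'E'
from h import *
where('b')
E
```

```text
t 35.75 out 13.8 up -18.7 lx 45.8 F [-1.  -8.2  4.2] 9.2
```

Now it gave way: the finger is at out 13.8 mm with only 9 N. Confirming the stop.

>>> apply_moves([
  {"dx": 1,"dy": 0,"dz": 1,"rx": 0,"ry": 0,"rz": 0,"gripper": 255},
  {"dx": 2,"dy": 0,"dz": 2,"rx": 0,"ry": 0,"rz": 0,"gripper": 255},
  {"dx": 2,"dy": 0,"dz": 3,"rx": 0,"ry": 0,"rz": 0,"gripper": 255},
])

```text
clock: 36.05
tcp_pos: [0.5792, -0.3198, 0.063]
eef_rot: [179.8, 0.3, 87.4]
force: [-0.9, -11.4, 8.6]
gripper_width: 0.0001
gripper_force: 5.8
```

>>> apply_moves([
  {"dx": 1,"dy": 0,"dz": 0.4,"rx": 0,"ry": 0,"rz": 0,"gripper": 255},
  {"dx": 1.7,"dy": 0,"dz": 0.7,"rx": 0,"ry": 0,"rz": 0,"gripper": 255},
  {"dx": 1.7,"dy": 0,"dz": 0.7,"rx": 0,"ry": 0,"rz": 0,"gripper": 255},
])

```text
clock: 36.35
tcp_pos: [0.5792, -0.3197, 0.0628]
eef_rot: [179.8, 0.4, 87.3]
force: [-1.9, -15.3, 11.0]
gripper_width: 0.0001
gripper_force: 7.7
```

>>> apply_moves([
  {"dx": -14,"dy": 0,"dz": 0,"rx": 0,"ry": 0,"rz": 0,"gripper": 255},
  {"dx": -32,"dy": 0,"dz": 0,"rx": 0,"ry": 0,"rz": 0,"gripper": 255},
  {"dx": -32,"dy": 0,"dz": -45,"rx": 0,"ry": 0,"rz": 0,"gripper": 255},
  {"dx": -32,"dy": 0,"dz": -95,"rx": 0,"ry": 0,"rz": 0,"gripper": 255},
  {"dx": 10,"dy": 0,"dz": -105,"rx": 0,"ry": 0,"rz": 0,"gripper": 255},
])

```text
clock: 36.85
tcp_pos: [0.5798, -0.3116, 0.1705]
eef_rot: [179.7, 0.3, 87.0]
force: [0.8, 0.4, -0.9]
gripper_width: 0.0007
gripper_force: 0.0
```

>>> apply_moves([
  {"dx": 45,"dy": 0,"dz": -10,"rx": 0,"ry": 0,"rz": 0,"gripper": 255},
  {"dx": 90,"dy": 0,"dz": -20,"rx": 0,"ry": 0,"rz": 0,"gripper": 255},
  {"dx": 135,"dy": 0,"dz": -20,"rx": 0,"ry": 0,"rz": 0,"gripper": 255},
  {"dx": 180,"dy": 0,"dz": -20,"rx": 0,"ry": 0,"rz": 0,"gripper": 255},
  {"dx": 220,"dy": 0,"dz": -20,"rx": 0,"ry": 0,"rz": 0,"gripper": 255},
])

```text
clock: 37.35
tcp_pos: [0.5885, -0.0821, 0.1854]
eef_rot: [-179.9, -0.1, 87.6]
force: [1.1, 0.7, 0.3]
gripper_width: 0.0004
gripper_force: 0.0
```

```bash
python3 - <<'E'
from h import *
print(r.state()["tcp_pos"])
T=r.capture("top");S=r.capture("scene")
for nm,C in (("top",T),("scene",S)):
    g=cv2.cvtColor(C["frame"],cv2.COLOR_RGB2GRAY).astype(np.float32)
    for n in "abcd":
        sx,sy=SG[n];L=np.array([(sx*.045+dx,sy*v,.062) for v in np.arange(.046,.084,.003) for dx in (-.008,0,.008)])
        q=proj(C,world(LID,L)).astype(np.float32);v=cv2.remap(g,q[:,0].copy(),q[:,1].copy(),cv2.INTER_LINEAR).reshape(-1,3).mean(1)
        print(nm,n,v.round().astype(int),)
    print(nm,[([round(x) for x in d["location"]],round(d["p"],2)) for d in r.find_in(nm,"clip_a")])
E
```

```text
[ 0.58850198 -0.08209206  0.18544599]
top a [130 131 130 133 133 133 132 134 134 135 136 136 139]
top b [170 112  51  42  42  71 136 168 170 171 170 171 173]
top c [ 82  84  75  60  51  77 142 167 169 173 174 174 173]
top d [136 137 137 135 138 136 138 140 138 139 139 139 138]
top [([399, 240], 0.61)]
scene a [175 160  48  36  18  16 112 225 222 224 227 228 229]
scene b [ 48  22  28  22  17  39  93 199 198 194 191 195 182]
scene c [ 23  26  27  30  21  39  91 161 153 147 157 160 160]
scene d [243 166  25  31  29  21 132 233 230 230 231 231 231]
scene [([400, 295], 0.67), ([358, 224], 0.65), ([418, 255], 0.57)]
```

All four clips show the same dark extent, ending about 62 mm from the centre line on both sides, so all are shut. Handing in.

```bash
python3 -c "
from rig import r
print(r.job_done())"
```

```text
the job is handed in; nothing more can be done
None
```

I set the lid on the case and shut all four clips in the order a, c, d, b; the camera readings show all four shut, and I handed the job in at about 38 s without a verdict coming back. The highest clip force I measured was about 22.6 N, on clip b, which jammed twice until I pushed the lid's rib sideways with about 51 N.

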